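# Clear the ingredient bin: hang up the turner, draw out the long paddle

## Task

The ingredient bin has to be emptied of its tools before it is refilled. First hang the slotted turner that lies across its mouth by the eye on the free hook of the utensil rack and let go, so that it comes to hang straight down at rest; then draw the long paddle, which is longer than the mouth, out of the bin by tilting it handle end first, without forcing it against the bin. Finish while holding the paddle still in the air, all of it at least 10 cm above the bin's rim and clear of the rack; let neither tool fall and do not push the spice jar about.

Things in the scene. Friction and masses are not known exactly. Their poses are not given: they have to be found in the camera images.
- bin: Ingredient bin, fixed: white plastic tub, outside 182 mm (its x) by 388 mm (its y) plus a 6 mm bead outside the rim; rim 85 mm above the table, walls 6 mm, floor 4 mm thick. Origin: centre of its underside, on the table. The half of its top at -y is shut by a clear deck, the half at +y is the open mouth.
- bin_mouth (a point): Centre of the bin's open mouth, at rim height (85 mm). The mouth is 170 mm wide (bin x) and 200 mm long (bin y), from the deck's edge at bin y = -12 mm to the inside of the end wall at bin y = +188 mm.
- bin_deck_edge (a point): Middle of the deck's edge beside the mouth (bin y = -12 mm), 85 mm above the table: a blue 8 mm hinge barrel runs along it (85 to 93 mm high). The clear fixed deck covers the bin from here to its -y end: underside 85 mm, top 93 mm with the flap folded back on it, blue finger edge at the far end to 97 mm.
- paddle: Wooden stirring paddle, 340 mm long, about 160 g, flat on the bin's floor along the bin: handle in the mouth, head under the deck. x towards the handle end, z up. Origin: underside of the handle, 135 mm from its end, a good place to grip. Handle 20 mm wide, 20 mm thick, x = -95 to +135 mm; neck 34 by 12 mm; head 54 mm wide, 7 mm thick, x = -120 to -205 mm. Centre of mass near x = -26 mm.
- paddle_handle_end (a point): Middle of the handle's end face (paddle x = +135 mm).
- paddle_head_end (a point): Middle of the head's end edge (paddle x = -205 mm).
- turner: Slotted turner, 270 mm long, about 110 g, lying flat across the bin's mouth on its two long walls (underside 85 mm up). x towards the eye, z up. Origin: underside of the handle. Blue handle 18 mm wide, 12 mm thick, x = -30 to +103 mm; steel blade 69 mm wide, 3 mm thick, x = -60 to -125 mm; wire eye at the handle's end. Centre of mass near x = -12 mm.
- turner_eye (a point): Centre of the turner's eye (turner x = +119 mm, 6 mm above the underside): a teardrop loop of 6 mm wire, its round part with a free opening of 26 mm (outside 38 mm), its pointed end closing at turner x = +145 mm.
- rack: Utensil rack, fixed: dark base 110 by 310 mm, 12 mm high; two 16 mm posts 284 mm apart, 311 mm high; a 12 mm bar along its y, centre 295 mm up, above the origin (on the table). Flat back bars 62 and 185 mm up, front at x = -26 mm, steady what hangs. Three hooks 95 mm apart point to the rack's -x (to the robot); a ladle and a skimmer hang on two, any one may be free.
- hook_free: The free hook, of 8 mm steel wire, pointing to its own -x. Origin: on the line of its arm below the bar, 285 mm above the table. The arm runs from x = -6 mm, sloping slightly down, to x = -42 mm, then turns up to a tip at x = -53 mm.
- hook_seat (a point): Top of the hook's arm where an eye hangs, 17 mm behind the tip (towards the bar), 289 mm above the table.
- hook_tip (a point): Top of the hook's upturned tip, 313 mm above the table.
- spice_jar: Bystander: low jar 60 mm across, 50 mm high, with a red cap, standing loose between bin and rack; origin under its centre.

How it is judged:
On the way, in this order (a step that is already met when the one before it is completed fails the run):
1. the turner hangs by its eye on the free hook, let go (distance between turner_eye and hook_seat below 0.03 m and angle between turner's own x axis and vertical below 0.5 rad and contact force between the fingers and turner below 0.05 N and contact force between turner and hook_free above 0.2 N), for 0.3 s.
2. the paddle, gripped and tilted, has its handle end out above the rim while its head is still under the deck (z of paddle_handle_end in the frame of bin above 0.09 m and y of paddle_head_end in the frame of bin below -0.02 m and z of paddle_head_end in the frame of bin below 0.085 m and contact force between the fingers and paddle above 0.5 N), for 0.05 s.
At the end, for the whole second after the job is handed in: Paddle in the gripper, both ends 80 mm or more above the bin's rim, slower than 50 mm/s, off bin, rack and turner; turner hanging by its eye on the free hook (eye within 30 mm of the seat, within 20 degrees of upright), let go, slower than 100 mm/s (height (world z) of each of paddle_handle_end, paddle_head_end above 0.165 m and contact force between the fingers and paddle above 0.5 N and contact force between paddle and bin below 0.05 N and contact force between paddle and rack below 0.05 N and contact force between each of paddle, the fingers and turner below 0.05 N and linear speed of paddle below 0.05 m/s and distance between turner_eye and hook_seat below 0.03 m and angle between turner's own x axis and vertical below 0.35 rad and contact force between turner and hook_free above 0.2 N and linear speed of turner below 0.1 m/s and contact force between paddle and hook_free below 0.05 N); the arm keeps its last pose, push and grip.
It fails at once if the spice jar is pushed more than 30 mm or knocked over (distance of spice_jar from where it was at the start of the episode above 0.03 m or angle between spice_jar's own z axis and vertical above 0.5 rad).
It fails at once if the paddle is forced against the bin with more than 40 N (contact force between paddle and bin above 40 N).
It fails at once if the turner is dropped into the bin or onto the table (height (world z) of turner below 0.06 m).
It fails at once if the paddle is dropped outside the bin (height (world z) of paddle below 0.06 m and (x of paddle in the frame of bin above 0.1 m or x of paddle in the frame of bin below -0.1 m or y of paddle in the frame of bin above 0.2 m)).
It also fails if it takes over 72 s, if anything falls off the work surface, if the arm or the gripper's body presses on something with over 40 N, if the wrist force passes 120 N, or if a joint passes its speed limit or range.

## Robot

A 6-joint arm with a two-finger parallel gripper is mounted at the origin on the work surface. World frame = base frame: x ahead of the robot, y to its left, z up, the work surface at z = 0. Lengths are in m, angles in rad, forces in N, time in s.
With the tool pointing down it reaches from about 0.35 to 0.85 m from the base axis. Payload 8.1 kg.
Tool frame: the origin (TCP) lies at the very end of the fingers, on their centre line; the grasp point (between the pads) lies 19 mm behind it; z points along the fingers, y is the direction in which the jaws open and shut (so a half turn about z gives the same grasp; the last joint's range is limited). The gripper opens to 93 mm and grips with 3 to 60 N. Pads are 15 mm wide; open, the fingers measure 128 mm over their backs; the gripper's body (75 mm by 188 mm) begins 65 mm behind the grasp point.
Start: joints at [-1.307, 0.13, 1.488, -0, 1.523, -0.085], TCP at [0.205, -0.564, 0.219] pointing down, gripper open.
Joint ranges: [-2.96, 2.96], [-0.89, 2.26], [0.02, 2.5], [-1.34, 4.48], [0, 2.73], [-2.66, 2.66]. Speed limits (rad/s): [2.39, 2.39, 2.79, 3.14, 3.14, 3.14].

## Interface

Orientations are given as a rotation vector (axis times angle).
In Python, from plant import read_state, read_camera, close_job gives the robot as it stands.
- The arm moves only by the tool jog_arm, never from a script. Its argument "motion" is one flat list of numbers, 7 for each row, row after row: the opening, from 0 (shut) to 1 (fully open), then the shift along the tool's x, y, z scaled (see below), then the turn, a rotation vector about the tool's x, y, z scaled (see below). A call has 1 to 8 rows; each row is the pose to reach, as a shift and turn from the pose measured when the call began, along the tool's axes at that moment; what a row does not reach only later rows make up. The controller multiplies each number of a shift by 0.5 m and each number of a turn by 90 degrees. A row lasts 1/10 s, in which the tool goes at most 50 mm and 8.59 degrees, less where a joint would pass 70% of its speed; a pose out of reach is approached as far as the arm can. A call with a number of a shift or a turn outside -1 to 1 is refused whole. A call with a gripper value outside its range is refused whole. The fingers move at their own pace and stop on an object; "grip_force" is the grip in N (left out, the last holds). Time passes only in rows, so rows that repeat a pose let the fingers close. It gives the time, the measured TCP pose, the force and the opening at its end, in the units of the state.
- read_state(): the state, without advancing time (a new reading comes with each control period).
- read_camera(name): name is "scene" or "top" or "wrist"; returns a dict with "frame" (480x640x3 uint8, red, green, blue), "vertical_fov" (degrees; the focal length in pixels is half the picture's height over the tangent of half this angle, whatever the lens; pixels are square), "cx", "cy" (the principal point, pixels), "dist_coeffs" ([k1, k2, p1, p2, k3] as OpenCV has them; the pictures are not rectified), "world_from_camera" (4x4, takes a point from camera to world coordinates); the wrist camera has in their place "hand_eye" (4x4, takes a point from camera to tool coordinates, whose origin is the TCP and whose axes are the flange's). Camera axes: x right, y down, z forward; pixel columns grow to the right and rows downward; lengths in m; the calibration is good to about 2 mm. A picture is of the moment at which its call begins: read the wrist's pose just before it. There is no depth.
- close_job(): hands the job in, once; it reports no verdict.
The state is a dict: "t": time; "q": joint angles; "dq": joint speeds; "joint_torque": joint torques, N m; "tool_pos": TCP position; "orientation": TCP orientation; "force": force on the tool from outside, world axes, zero at the start; "wrist_torque": the same for the moment, N m; "opening": finger opening in m.
Only numpy, scipy, OpenCV 4.12 (cv2) and the standard library are available. Lean on these libraries where they do the work, as an engineer would, in place of code of your own. Each camera call takes 0.05 s, during which the arm holds its last target.

## Working session

There is one attempt and no reset: what is moved stays moved. The work goes in short steps, Python scripts to look and compute and a tool call to move; the robot and the scene stay as the last step left them, time stands still between calls to the robot, and variables do not carry over. Pictures are saved under pics/ and viewed, and the job is handed in when it is done.

Besides the shell and the picture viewer there is one more tool, called after "Emit:" as name(argument=value, ...) on one line, values as JSON. jog_arm: Moves the arm, as the interface text tells. Its arguments: {"type":"object","properties":{"motion":{"type":"array","items":{"type":"number"}},"grip_force":{"type":"number"}},"required":["motion"]}

```bash
ls; mkdir -p pics; python3 - <<'E'
from plant import read_state, read_camera
import cv2,pickle
s=read_state();print(s)
for n in("scene","top","wrist"):
    c=read_camera(n);cv2.imwrite(f"pics/a_{n}.png",c["frame"][:,:,::-1]);pickle.dump(c,open(f"a_{n}.pkl","wb"))
    print(n,{k:v for k,v in c.items() if k!="frame"})
E
```

```text
pics
{'t': 0.0, 'q': array([-1.30739670e+00,  1.31156591e-01,  1.48928925e+00, -3.47974501e-05,
        1.52299826e+00, -8.54107544e-02]), 'dq': array([-0.00054358,  0.00095576,  0.0014339 ,  0.00089299,  0.00044929,
       -0.00027911]), 'joint_torque': array([-1.53328365e-04, -5.59837961e+01, -4.91769361e+01,  7.69393472e-02,
        3.51545541e-02, -1.21648645e-04]), 'tool_pos': array([ 0.20491977, -0.56330771,  0.21758471]), 'orientation': array([-3.09212088e+00, -5.44819803e-01,  3.12671910e-04]), 'force': array([ 0.25499662, -0.31947427,  0.53474613]), 'wrist_torque': array([ 0.00520425, -0.04203482, -0.0327433 ]), 'opening': 0.09244892776504349}
scene {'vertical_fov': 53.098426887907756, 'cx': 323.8472219142555, 'cy': 240.0265418969551, 'dist_coeffs': array([0.04208534, 0.        , 0.        , 0.        , 0.        ]), 'world_from_camera': array([[-0.1890473 ,  0.55589432, -0.80947058,  1.30681907],
       [ 0.98191683,  0.09860045, -0.16160846,  0.15381371],
       [-0.01002306, -0.82538443, -0.56448213,  0.74823635],
       [ 0.        ,  0.        ,  0.        ,  1.        
[... 290 characters left out ...]
-0.01028748, -0.00784035,  0.00342783],
       [ 0.00916567, -0.13585149, -0.99068681,  1.29533355],
       [ 0.        ,  0.        ,  0.        ,  1.        ]])}
wrist {'vertical_fov': 59.012822598326295, 'cx': 324.7048883670421, 'cy': 240.55734890758976, 'dist_coeffs': array([-0.01145585,  0.        ,  0.        ,  0.        ,  0.        ]), 'hand_eye': array([[-6.95961885e-04, -9.53524813e-01, -3.01313702e-01,
         8.35192376e-02],
       [ 9.99997851e-01, -7.51350830e-05, -2.07198418e-03,
        -4.74913836e-04],
       [ 1.95304910e-03, -3.01314496e-01,  9.53522816e-01,
        -1.66365900e-01],
       [ 0.00000000e+00,  0.00000000e+00,  0.00000000e+00,
         1.00000000e+00]])}
```

View pics/a_scene.png

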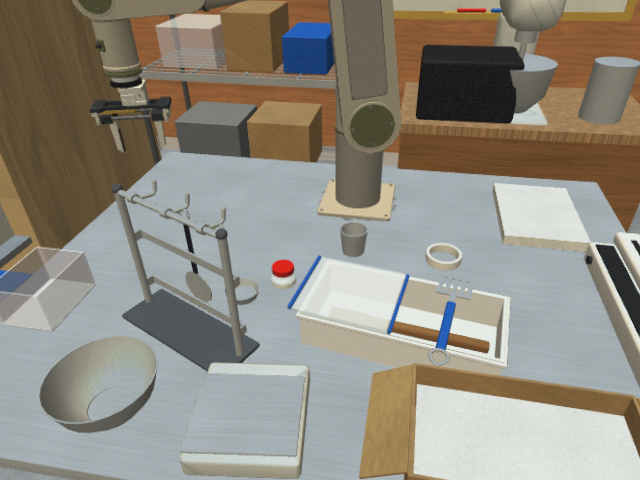

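View pics/a_top.png

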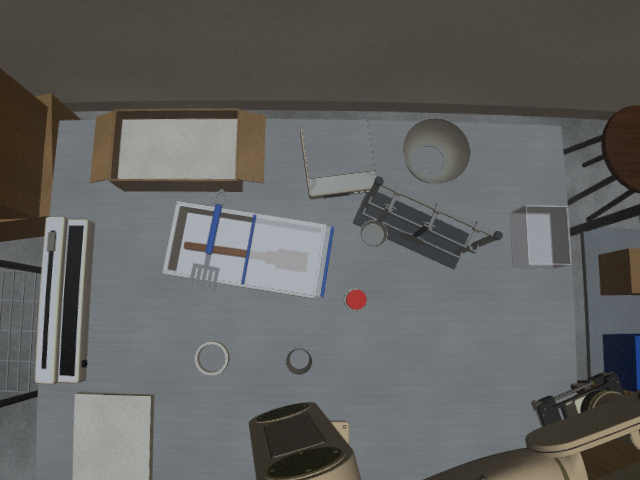

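View pics/a_wrist.png

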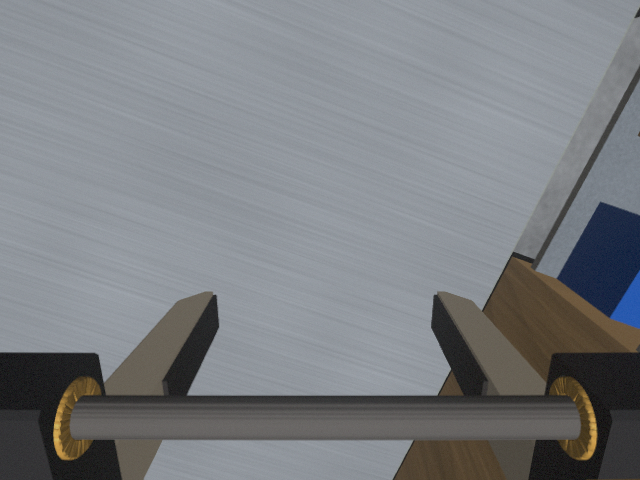

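```bash
python3 - <<'E'
import cv2
s=cv2.imread("pics/a_scene.png");t=cv2.imread("pics/a_top.png")
a=cv2.resize(s[160:370,90:290],(760,798)[0:2] if 0 else (571,600),interpolation=cv2.INTER_CUBIC)
cv2.imwrite("pics/b1.png",a)
cv2.imwrite("pics/b2.png",cv2.resize(t[170:280,345:515],(800,518),interpolation=cv2.INTER_CUBIC))
cv2.imwrite("pics/b3.png",cv2.resize(t[180:310,155:345],(800,547),interpolation=cv2.INTER_CUBIC))
E
```

```text
(no output)
```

View pics/b1.png

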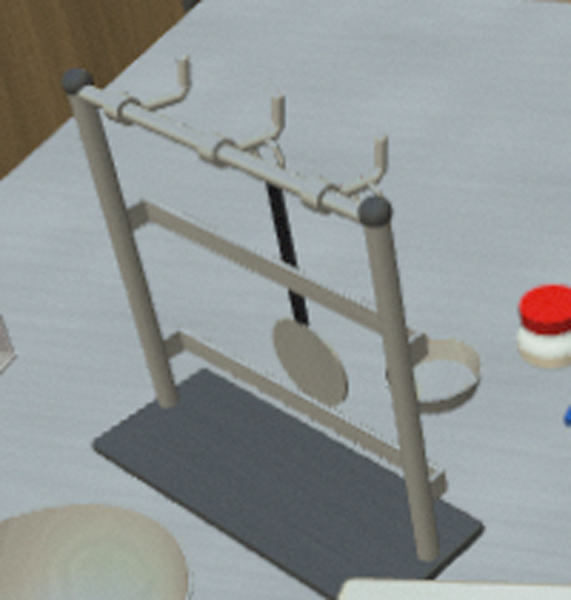

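View pics/b2.png

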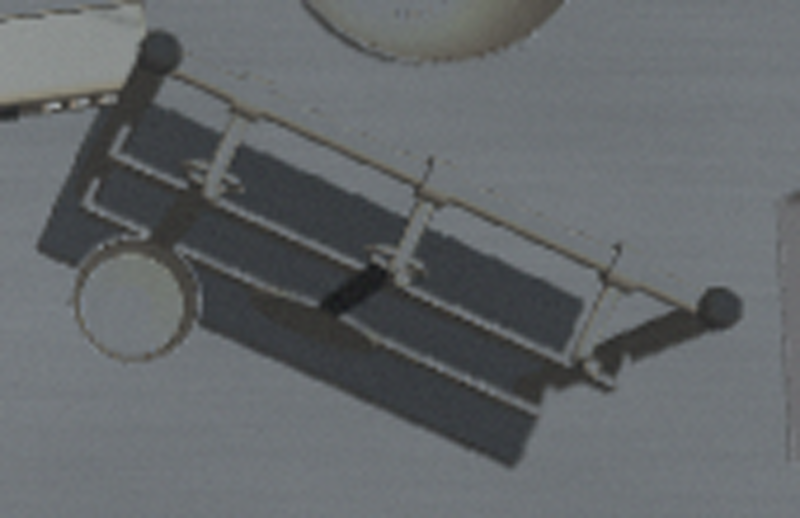

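View pics/b3.png

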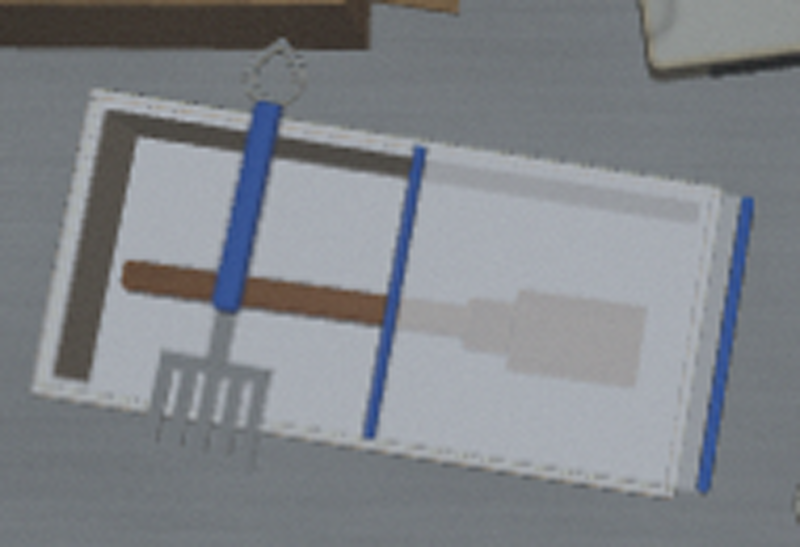

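```bash
cat > h.py <<'E'
import numpy as np,cv2,pickle
from scipy.spatial.transform import Rotation as R
def K(c):
    f=240/np.tan(np.radians(c["vertical_fov"]/2));return np.array([[f,0,c["cx"]],[0,f,c["cy"]],[0,0,1.]])
def wfc(c,s=None):
    if "world_from_camera" in c: return c["world_from_camera"]
    T=np.eye(4);T[:3,:3]=R.from_rotvec(s["orientation"]).as_matrix();T[:3,3]=s["tool_pos"];return T@c["hand_eye"]
def ray(c,uv,s=None):
    p=cv2.undistortPoints(np.array([[uv]],float),K(c),c["dist_coeffs"])[0,0]
    T=wfc(c,s);d=T[:3,:3]@np.array([p[0],p[1],1]);return T[:3,3],d/np.linalg.norm(d)
def onz(c,uv,z,s=None):
    o,d=ray(c,uv,s);return o+d*(z-o[2])/d[2]
def tri(rays):
    A=np.zeros((3,3));b=np.zeros(3)
    for o,d in rays:
        P=np.eye(3)-np.outer(d,d);A+=P;b+=P@o
    x=np.linalg.solve(A,b);return x,[np.linalg.norm((np.eye(3)-np.outer(d,d))@(x-o)) for o,d in rays]
def proj(c,X,s=None):
    T=np.linalg.inv(wfc(c,s));return cv2.projectPoints(np.array([X],float),cv2.Rodrigues(T[:3,:3])[0],T[:3,3],K(c),c["dist_coeffs"])[0][0,0]
E
python3 - <<'E'
from h import *
np.set_printoptions(precision=4,suppress=True)
t=pickle.load(open("a_top.pkl","rb"));s=pickle.load(open("a_scene.pkl","rb"))
B2=lambda u,v:(345+u*.2125,170+v*110/518)
B1=lambda u,v:(90+u*200/571,160+v*.35)
B3=lambda u,v:(155+u*190/800,180+v*130/547)
for n,a,b in [("postL",(160,50),(375,211)),("postR",(720,307),(78,80)),("tip",(575,357),(183,60)),("barjunc",(603,287),(122,110))]:
    print(n,tri([ray(t,B2(*a)),ray(s,B1(*b))]))
print("caps z.311",onz(t,B2(160,50),.311),onz(t,B2(720,307),.311))
print("base corners z.012",[onz(t,B2(*p),.012) for p in [(38,247),(515,465),(582,303)]])
print("bin corners z.085",[onz(t,B3(*p),.085) for p in [(93,92),(33,392),(672,496),(752,198)]])
hinge=[onz(t,B3(*p),.093) for p in [(420,150),(371,437)]];print("hinge",hinge,np.linalg.norm(hinge[0]-hinge[1]))
# turner handle via mask
hsv=cv2.cvtColor(t["frame"],cv2.COLOR_RGB2HSV)
m=cv2.inRange(hsv,(105,120,60),(125,255,255));m[:190]=0;m[320:]=0;m[:,:160]=0;m[:,340:]=0
n,l,st,ce=cv2.connectedComponentsWithStats(m)
for i in range(1,n):
    if st[i,4]>30:
        cn=np.argwhere(l==i)[:,::-1].astype(np.float32);r=cv2.minAreaRect(cn);print(st[i],ce[i],r)
        W=[onz(t,p,.097 if i else 0)[:2] for p in cv2.boxPoints(r)];print(np.array(W).tolist())
m=cv2.inRange(hsv,(0,90,40),(15,255,200))
m2=cv2.inRange(hsv,(0,180,120),(10,255,255));n,l,st,ce=cv2.connectedComponentsWithStats(m2)
for i in range(1,n):
    if st[i,4]>100: print("red",st[i],ce[i],onz(t,ce[i],.05))
print("paddle handle end",onz(t,B3(124,275),.024),"head end",onz(t,B3(640,348),.011),"hd side",onz(t,B3(388,311),.024))
print("eye",onz(t,B3(277,80),.091),"tip",onz(t,B3(282,42),.091),"blade end",onz(t,B3(205,455),.087),"handle/neck",onz(t,B3(228,312),.097))
E
```

```text
postL (array([ 0.6782, -0.1484,  0.3015]), [np.float64(0.0009690527288010184), np.float64(0.000969052728800969)])
postR (array([ 0.561 , -0.4065,  0.3025]), [np.float64(0.0012096810232289422), np.float64(0.001209681023228781)])
tip (array([ 0.5369, -0.3368,  0.3112]), [np.float64(0.0016143458015672782), np.float64(0.0016143458015672064)])
barjunc (array([ 0.5747, -0.3625,  0.2894]), [np.float64(0.005253379844337375), np.float64(0.00525337984433736)])
caps z.311 [ 0.6758 -0.1479  0.311 ] [ 0.5601 -0.4042  0.311 ]
base corners z.012 [array([ 0.6416, -0.1205,  0.012 ]), array([ 0.5159, -0.4   ,  0.012 ]), array([ 0.6122, -0.4436,  0.012 ])]
bin corners z.085 [array([0.678 , 0.3484, 0.085 ]), array([0.4899, 0.3765, 0.085 ]), array([ 0.4314, -0.0151,  0.085 ]), array([ 0.6147, -0.0628,  0.085 ])]
hinge [array([0.6411, 0.1415, 0.093 ]), array([0.4646, 0.1666, 0.093 ])] 0.17824508323361865
[206 204  16  50 298] [213.1074 228.5705] ((213.10147094726562, 228.52151489257812), (5.928691864013672, 50.00851821899414), 11.9761323928833)
[[0.5435433806232621, 0.2660446586411194], [0.671609462088311
[... 271 characters left out ...]
73, 0.17067307928984693], [0.6427693306861045, 0.14541378648740003], [0.641791687250289, 0.13950605332430818], [0.4658399019631908, 0.16487276280636223]]
[321 227  13  70 184] [326.8967 261.2174] ((326.86846923828125, 261.4009704589844), (2.615081310272217, 69.87108612060547), 8.914926528930664)
[[0.4365696975997181, -0.028839067768461787], [0.6133941153988234, -0.05545655192566597], [0.6124112916242468, -0.06209855258151106], [0.4356102500177785, -0.03535394097364759]]
paddle handle end [0.5714 0.3393 0.024 ] head end [0.5289 0.0053 0.011 ] hd side [0.5497 0.1673 0.024 ]
eye [0.685  0.2318 0.091 ] tip [0.7092 0.2296 0.091 ] blade end [0.4528 0.2682 0.087 ] handle/neck [0.5391 0.2552 0.097 ]
```

```bash
cat >> h.py <<'E'
def mv(s,p,Rm):
    R0=R.from_rotvec(s["orientation"]);d=R0.inv().apply(np.array(p)-s["tool_pos"])/.5
    r=(R0.inv()*Rm).as_rotvec()/(np.pi/2);return np.round(d,3),np.round(r,3)
def Rt(z,x):
    z=np.array(z,float);z/=np.linalg.norm(z);x=np.array(x,float);x-=z*(x@z);x/=np.linalg.norm(x)
    return R.from_matrix(np.c_[x,np.cross(z,x),z])
def yawdown(deg):
    a=np.radians(deg);return Rt([0,0,-1],[np.cos(a),np.sin(a),0])
def log(s):
    open("log.txt","a").write(repr((s["q"].tolist(),s["tool_pos"].tolist(),s["orientation"].tolist()))+"\n")
np.set_printoptions(precision=4,suppress=True)
E
python3 - <<'E'
from h import *
from plant import read_state
s=read_state();log(s)
print(mv(s,(0.42,-0.15,0.40),yawdown(-10)))
E
```

```text
(array([ 0.687, -0.631, -0.363]), array([-0.001,  0.   ,  0.333]))
```

Emit:
jog_arm(motion=[1, 0.69, -0.63, -0.36, 0, 0, 0.33, 1, 0.69, -0.63, -0.36, 0, 0, 0.33, 1, 0.69, -0.63, -0.36, 0, 0, 0.33, 1, 0.69, -0.63, -0.36, 0, 0, 0.33, 1, 0.69, -0.63, -0.36, 0, 0, 0.33, 1, 0.69, -0.63, -0.36, 0, 0, 0.33, 1, 0.69, -0.63, -0.36, 0, 0, 0.33, 1, 0.69, -0.63, -0.36, 0, 0, 0.33])

```text
t: 0.95
tool_pos: [0.3784, -0.2312, 0.3628]
orientation: [-3.129, 0.267, 0.0]
force: [2.0, -0.8, 0.1]
opening: 0.0925
```

```bash
python3 - <<'E'
from h import *
from plant import read_state
s=read_state();log(s)
print(s["t"],s["q"],s["tool_pos"],s["orientation"]);print(mv(s,(0.60,0.22,0.36),yawdown(-10)))
E
```

```text
0.95 [-0.6649 -0.3072  1.6405  0.0009  1.8093  1.076 ] [ 0.3784 -0.2312  0.3628] [-3.129   0.2665  0.0005]
(array([ 0.284, -0.964,  0.007]), array([-0.001,  0.   ,  0.003]))
```

Emit:
jog_arm(motion=[1, 0.28, -0.96, 0.0, 0, 0, 0, 1, 0.28, -0.96, 0.0, 0, 0, 0, 1, 0.28, -0.96, 0.0, 0, 0, 0, 1, 0.28, -0.96, 0.0, 0, 0, 0, 1, 0.28, -0.96, 0.0, 0, 0, 0, 1, 0.28, -0.96, 0.0, 0, 0, 0, 1, 0.28, -0.96, 0.0, 0, 0, 0, 1, 0.28, -0.96, 0.0, 0, 0, 0])

```text
t: 1.75
tool_pos: [0.5534, 0.1289, 0.3628]
orientation: [-3.129, 0.266, 0.001]
force: [1.0, -0.7, 0.2]
opening: 0.093
```

Emit:
jog_arm(motion=[1, 0.05, -0.18, 0.0, 0, 0, 0, 1, 0.05, -0.18, 0.0, 0, 0, 0, 1, 0.05, -0.18, 0.0, 0, 0, 0, 1, 0.05, -0.18, 0.0, 0, 0, 0])

```text
t: 2.15
tool_pos: [0.593, 0.2142, 0.3613]
orientation: [3.13, -0.263, -0.005]
force: [-0.4, -0.2, -0.0]
opening: 0.0932
```

```bash
cat > snap.py <<'E'
import sys
from h import *
from plant import read_state,read_camera
s=read_state();log(s);n=sys.argv[1]
c=read_camera(sys.argv[2] if len(sys.argv)>2 else "wrist")
pickle.dump((c,s),open(n+".pkl","wb"));cv2.imwrite(f"pics/{n}.png",c["frame"][:,:,::-1])
print(s["t"],s["q"],s["tool_pos"],s["orientation"],s["force"],s["opening"])
E
python3 snap.py w1
```

```text
2.15 [0.2648 0.2069 1.1461 0.0009 1.7914 2.0035] [0.593  0.2142 0.3613] [ 3.1304 -0.2631 -0.0046] [-0.4062 -0.2047 -0.0045] 0.09315123987452606
```

View pics/w1.png

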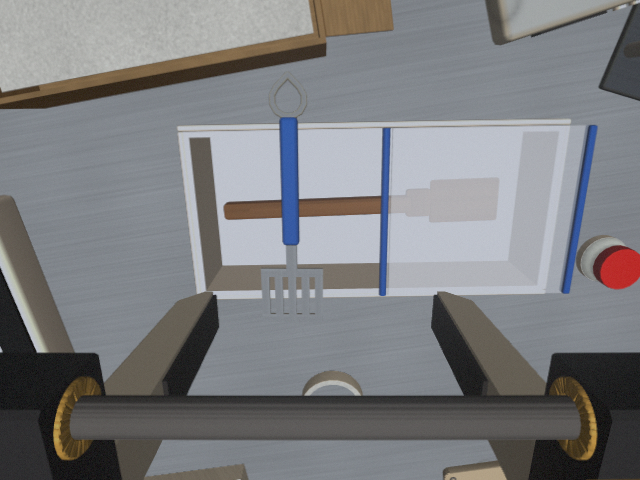

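```bash
python3 - <<'E'
from h import *
c,s=pickle.load(open("w1.pkl","rb"))
hsv=cv2.cvtColor(c["frame"],cv2.COLOR_RGB2HSV)
m=cv2.inRange(hsv,(105,120,60),(125,255,255));m[340:]=0
n,l,st,ce=cv2.connectedComponentsWithStats(m)
for i in range(1,n):
    if st[i,4]>200:
        pts=np.argwhere(l==i)[:,::-1].astype(np.float32);r=cv2.minAreaRect(pts)
        W=np.array([onz(c,p,.097 if st[i,0]<320 else .093,s) for p in cv2.boxPoints(r)]);print(st[i],r);print(W[:,:2].tolist())
print("eye",onz(c,(288,99),.091,s),"point",onz(c,(287,80),.091,s))
print("paddle end",onz(c,(226,211),.014,s),"hinge cross",onz(c,(384,205),.014,s),"head",onz(c,(498,199),.008,s))
print("jar cap",onz(c,(618,268),.05,s))
L=[eval(x) for x in open("log.txt")]
A=[];b=[]
for q,p,o in L:
    r=np.hypot(p[0],p[1]);s2,c2=np.sin(q[1]),np.cos(q[1]);a=q[1]+q[2];S,C=np.sin(a),np.cos(a)
    A.append([1,s2,S,C,0]);b.append(r);A.append([0,c2,C,-S,1]);b.append(p[2]);print(np.degrees(np.arctan2(p[1],p[0])-q[0]))
x,res,rk,sv=np.linalg.lstsq(np.array(A),np.array(b),rcond=None);print(x,sv,np.array(A)@x-b)
E
```

```text
[ 280  118   19  127 2074] ((289.49945068359375, 180.97592163085938), (126.32477569580078, 16.681903839111328), 88.61964416503906)
[[0.6711347468499317, 0.24623154910337175], [0.6687679007187225, 0.23010279410686627], [0.5407221143382099, 0.25122834219901524], [0.5432584306522819, 0.2688929749008018]]
[ 563  125   34  168 1210] ((579.229736328125, 208.6216278076172), (7.562353134155273, 169.82415771484375), 9.462322235107422)
[[0.43471315909112157, -0.02787621838449647], [0.6142590591694603, -0.0554085023321291], [0.6118209818858392, -0.06280116757817891], [0.4317396008058194, -0.03620026977972399]]
[ 380  128   10  168 1029] ((384.38580322265625, 211.48593139648438), (6.502111911773682, 167.13937377929688), 1.3118877410888672)
[[0.4652396187812718, 0.17454657430927617], [0.6447062996491194, 0.14737554409330483], [0.6434889987100069, 0.14103251305903508], [0.46383628231475604, 0.16737688518089122]]
eye [0.6873 0.2353 0.091 ] point [0.7046 0.2328 0.091 ]
paddle end [0.5723 0.3431 0.014 ] hinge cross [0.547  0.1483 0.014 ] head [0.5294 0.0063 0.008 ]
jar cap [ 0.4311 -0.1184  0.05  ]
4.897824765824932
6.675617905700923
4.688724962736965
[ 0.0022  0.3659  0.5532  0.0603 -0.0576] [2.9815 2.4443 0.2934 0.16   0.1565] [ 0.  0. -0.  0.  0. -0.]
```

```bash
python3 - <<'E'
from h import *
L=[eval(x) for x in open("log.txt")]
A=[];b=[]
for q,p,o in L:
    r=np.sqrt(p[0]**2+p[1]**2-.0515**2);s2,c2=np.sin(q[1]),np.cos(q[1]);a=q[1]+q[2];S,C=np.sin(a),np.cos(a)
    A.append([1,s2,S,C,0]);b.append(r);A.append([0,c2,C,-S,1]);b.append(p[2])
for cols in ([0,1,2,3,4],[0,1,2,4],[1,2,3,4],[1,2,4]):
    AA=np.array(A)[:,cols];x=np.linalg.lstsq(AA,np.array(b),rcond=None)[0];print(cols,x,AA@x-b)
E
```

```text
[0, 1, 2, 3, 4] [-0.0005  0.3677  0.5534  0.0602 -0.0594] [ 0.  0. -0.  0.  0. -0.]
[0, 1, 2, 4] [ 0.008   0.3525  0.5531 -0.1036] [ 0.0092  0.0008 -0.0013 -0.0003 -0.0079 -0.0005]
[1, 2, 3, 4] [ 0.3677  0.553   0.0601 -0.0593] [ 0.      0.0001  0.     -0.     -0.     -0.0001]
[1, 2, 4] [ 0.3526  0.5612 -0.1048] [ 0.0092 -0.0007 -0.0016  0.0005 -0.0081  0.0002]
```

```bash
python3 - <<'E'
from h import *
from plant import read_state
s=read_state()
tx=np.array([.9857,-.168,0]);tx/=np.linalg.norm(tx);up=np.array([0,0,1.])
a=np.radians(30);z=-np.sin(a)*tx-np.cos(a)*up;Rg=Rt(z,tx)
g=np.array([.6311,.2448,.091]);p=g+.019*z
print("tcp",p)
for d in(.2,.08,0): print(d,p-d*z,mv(s,p-d*z,Rg))
E
```

```text
tcp [0.6217 0.2464 0.0745]
0.2 [0.7203 0.2296 0.2478] (array([ 0.246, -0.075,  0.229]), array([-0.   , -0.332, -0.   ]))
0.08 [0.6612 0.2397 0.1438] (array([ 0.126, -0.075,  0.437]), array([-0.   , -0.332, -0.   ]))
0 [0.6217 0.2464 0.0745] (array([ 0.046, -0.075,  0.575]), array([-0.   , -0.332, -0.   ]))
```

Emit:
jog_arm(motion=[1, 0.12, -0.075, 0.4, 0, -0.33, 0, 1, 0.12, -0.075, 0.4, 0, -0.33, 0, 1, 0.12, -0.075, 0.4, 0, -0.33, 0, 1, 0.12, -0.075, 0.4, 0, -0.33, 0, 1, 0.12, -0.075, 0.4, 0, -0.33, 0, 1, 0.12, -0.075, 0.4, 0, -0.33, 0, 1, 0.12, -0.075, 0.4, 0, -0.33, 0, 1, 0.12, -0.075, 0.4, 0, -0.33, 0])

```text
t: 3.0
tool_pos: [0.6599, 0.2399, 0.169]
orientation: [-2.985, 0.252, 0.779]
force: [0.2, 0.5, 1.5]
opening: 0.0929
```

```bash
python3 snap.py w2; python3 - <<'E'
from h import *
c,s=pickle.load(open("w2.pkl","rb"))
tx=np.array([.9857,-.168,0]);tx/=np.linalg.norm(tx);up=np.array([0,0,1.])
a=np.radians(30);z=-np.sin(a)*tx-np.cos(a)*up;Rg=Rt(z,tx)
g=np.array([.6311,.2448,.091]);p=g+.019*z
print(mv(s,p,Rg))
hsv=cv2.cvtColor(c["frame"],cv2.COLOR_RGB2HSV)
m=cv2.inRange(hsv,(105,120,60),(125,255,255));m[340:]=0
n,l,st,ce=cv2.connectedComponentsWithStats(m)
for i in range(1,n):
    if st[i,4]>200:
        pts=np.argwhere(l==i)[:,::-1].astype(np.float32);r=cv2.minAreaRect(pts)
        W=np.array([onz(c,p,.097 if st[i,0]<320 else .093,s) for p in cv2.boxPoints(r)]);print(st[i],W[:,:2].tolist())
# FK D
q=s["q"];pos=s["tool_pos"];r=np.sqrt(pos[0]**2+pos[1]**2-.0515**2);A=q[1]+q[2];t=A+q[4]
print(np.degrees(t),"D est", (r-(.3677*np.sin(q[1])+.553*np.sin(A)+.0601*np.cos(A)))/np.sin(t),(pos[2]+.0593-(.3677*np.cos(q[1])+.553*np.cos(A)-.0601*np.sin(A)))/(1+np.cos(t)))
E
```

```text
3.0 [0.1827 0.992  0.507  0.2022 2.1169 1.9857] [0.6599 0.2399 0.169 ] [-2.9851  0.2524  0.7793] [0.1526 0.5269 1.4599] 0.09293087997000819
(array([0.025, 0.001, 0.203]), array([-0.002, -0.008,  0.001]))
[ 310  179   31  140 3740] [[0.6744523051004268, 0.2458415442487356], [0.6718420218685994, 0.23029522180064665], [0.5405033899760345, 0.2493397429248165], [0.5441655166142888, 0.27166260850435076]]
[ 458  186   48  112 1220] [[0.5502003060962769, 0.16272314482743536], [0.6509858718023779, 0.14861429245211696], [0.6467966172655004, 0.14144247010648733], [0.5433933194022984, 0.15339145025170065]]
207.17655986776361 D est 0.3578418831853824 0.4299374055782812
```

View pics/w2.png

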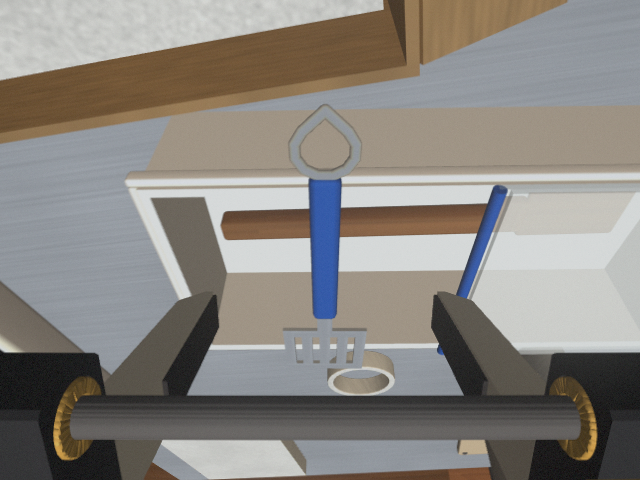

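Emit:
jog_arm(motion=[1, 0.025, 0, 0.1, 0, -0.008, 0, 1, 0.025, 0, 0.17, 0, -0.008, 0, 1, 0.025, 0, 0.203, 0, -0.008, 0, 1, 0.025, 0, 0.203, 0, -0.008, 0])

```text
t: 3.45
tool_pos: [0.6226, 0.2479, 0.081]
orientation: [-2.981, 0.249, 0.785]
force: [0.6, 0.0, 0.7]
opening: 0.0927
```

```bash
python3 snap.py w3; python3 - <<'E'
from h import *
c,s=pickle.load(open("w3.pkl","rb"))
tx=np.array([.9857,-.168,0]);tx/=np.linalg.norm(tx);up=np.array([0,0,1.])
a=np.radians(30);z=-np.sin(a)*tx-np.cos(a)*up;Rg=Rt(z,tx)
g=np.array([.6311,.2448,.091]);p=g+.019*z
print(p,mv(s,p,Rg))
E
```

```text
3.45 [0.199  0.912  0.7921 0.1948 1.9158 1.9574] [0.6226 0.2479 0.081 ] [-2.981   0.2485  0.7846] [0.5732 0.0475 0.6778] 0.0927176739631357
[0.6217 0.2464 0.0745] (array([0.005, 0.003, 0.012]), array([-0.003, -0.005,  0.002]))
```

View pics/w3.png

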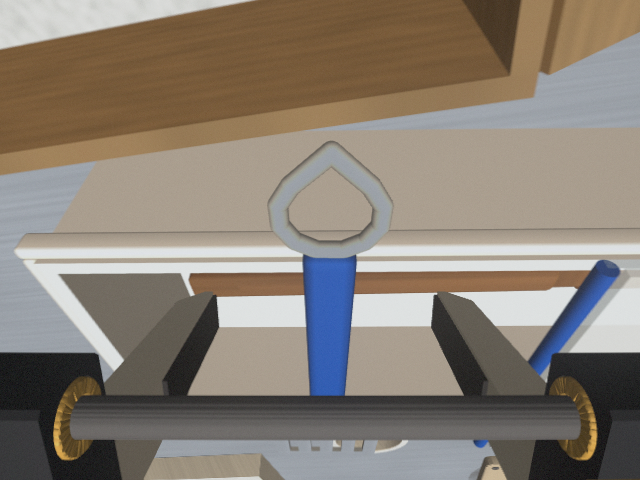

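Emit:
jog_arm(motion=[1, 0.005, 0.003, 0.012, 0, 0, 0, 1, 0.005, 0.003, 0.012, 0, 0, 0, 0, 0.005, 0.003, 0.012, 0, 0, 0, 0, 0.005, 0.003, 0.012, 0, 0, 0, 0, 0.005, 0.003, 0.012, 0, 0, 0, 0, 0.005, 0.003, 0.012, 0, 0, 0, 0, 0.005, 0.003, 0.012, 0, 0, 0, 0, 0.005, 0.003, 0.012, 0, 0, 0], grip_force=50)

```text
t: 4.3
tool_pos: [0.6229, 0.2465, 0.0756]
orientation: [-2.981, 0.249, 0.782]
force: [-0.8, -0.7, -0.9]
opening: 0.0495
```

```bash
python3 - <<'E'
from h import *
from plant import read_state
s=read_state();log(s)
print(s["t"],s["tool_pos"],s["opening"],s["force"],s["q"]);print(mv(s,s["tool_pos"]+[0,-.0,.15],R.from_rotvec(s["orientation"])))
E
```

```text
4.3 [0.6229 0.2465 0.0756] 0.049468227821810845 [-0.7509 -0.6737 -0.9358] [0.1972 0.9142 0.7982 0.1934 1.9063 1.9538]
(array([-0.147, -0.002, -0.261]), array([0., 0., 0.]))
```

Fingers still closing.

Emit:
jog_arm(motion=[0, 0, 0, 0, 0, 0, 0, 0, 0, 0, 0, 0, 0, 0, 0, 0, 0, 0, 0, 0, 0, 0, 0, 0, 0, 0, 0, 0, 0, 0, 0, 0, 0, 0, 0])

```text
t: 4.8
tool_pos: [0.6229, 0.2465, 0.0756]
orientation: [-2.981, 0.249, 0.782]
force: [0.2, -0.4, -0.3]
opening: 0.0173
```

Emit:
jog_arm(motion=[0, 0, 0, 0, 0, 0, 0, 0, 0, 0, 0, 0, 0, 0, 0, 0, 0, 0, 0, 0, 0])

```text
t: 5.1
tool_pos: [0.6229, 0.2465, 0.0756]
orientation: [-2.981, 0.249, 0.782]
force: [-0.4, 0.6, -1.1]
opening: 0.0172
```

Gripped (17.2 mm ≈ the handle's 18). Lift.

Emit:
jog_arm(motion=[0, -0.04, 0, -0.06, 0, 0, 0, 0, -0.08, 0, -0.14, 0, 0, 0, 0, -0.15, 0, -0.26, 0, 0, 0, 0, -0.25, 0, -0.43, 0, 0, 0, 0, -0.25, 0, -0.43, 0, 0, 0, 0, -0.25, 0, -0.43, 0, 0, 0, 0, -0.25, 0, -0.43, 0, 0, 0], grip_force=55)

```text
t: 5.8
tool_pos: [0.6205, 0.2455, 0.329]
orientation: [-2.982, 0.247, 0.769]
force: [-0.1, 0.8, -0.7]
opening: 0.0173
```

```bash
python3 snap.py w4; python3 snap.py s4 scene
```

```text
5.8 [0.1966 0.8532 0.4293 0.2497 2.318  2.0602] [0.6205 0.2455 0.329 ] [-2.9821  0.2472  0.7692] [-0.1262  0.8079 -0.6658] 0.01725369059997562
5.85 [0.1966 0.8552 0.434  0.2491 2.3158 2.0597] [0.6202 0.2455 0.3254] [-2.9816  0.2483  0.7761] [ 0.5775 -0.8324 -2.6543] 0.01737252961417613
```

View pics/w4.png

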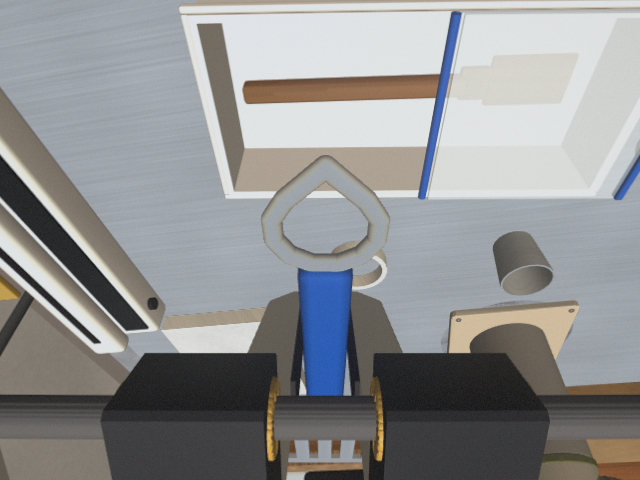

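View pics/s4.png

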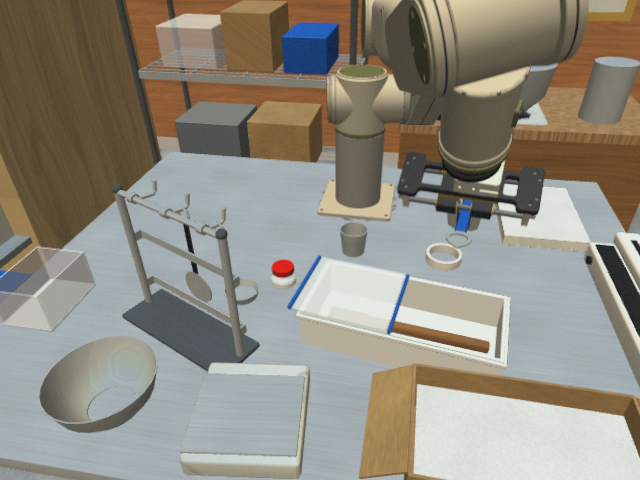

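```bash
cat > fk.py <<'E'
from h import *
from scipy.optimize import least_squares
# x=[L2,L3,e,h,D,lat]
def fk(q,x):
    L2,L3,e,h,D,lat=x
    Ry=lambda a:R.from_euler('y',a);Rz=lambda a:R.from_euler('z',a)
    A=Rz(q[0]);p=np.array([0,lat,h]);p=A.apply(p)
    A=A*Ry(q[1]);p=p+A.apply([0,0,L2])
    A=A*Ry(q[2]);p=p+A.apply([e,0,L3])
    A=A*Rz(q[3]);A=A*Ry(q[4]);A=A*Rz(q[5]);p=p+A.apply([0,0,D])
    return p,A
def load():return [eval(l) for l in open("log.txt")]
def fit():
    L=load()
    def f(x):
        return np.concatenate([fk(q,x)[0]-p for q,p,o in L])
    r=least_squares(f,[.3677,.553,.06,.3,.35,.0515]);return r
if __name__=="__main__":
    r=fit();print(r.x,np.abs(r.fun).max())
    for q,p,o in load():
        print((fk(q,r.x)[1].inv()*R.from_rotvec(o)).as_rotvec())
E
python3 fk.py; python3 - <<'E'
from h import *
c,s=pickle.load(open("w4.pkl","rb"))
# rays in tool frame
T=c["hand_eye"]
for uv in [(325,224),(325,158),(325,268)]:
    p=cv2.undistortPoints(np.array([[uv]],float),K(c),c["dist_coeffs"])[0,0];d=T[:3,:3]@[p[0],p[1],1];o=T[:3,3]
    # intersect with turner mid plane: points grip + u*tx, tx in tool=(cos30,0,-sin30); normal (turner z) in tool
    for a in(30,):
        a=np.radians(a);n=np.array([-np.sin(a),0,-np.cos(a)]);g=np.array([0,0,-.019]);k=((g-o)@n)/(d@n);X=o+k*d;print(uv,X,"u",(X-g)@[np.cos(a),0,-np.sin(a)])
E
```

```text
[0.3691 0.5534 0.0616 0.3181 0.3775 0.0512] 1.295336060636032e-10
[0.     0.     1.5708]
[-0.     -0.      1.5708]
[0.     0.     1.5708]
[-0.     -0.      1.5708]
[0.     0.     1.5708]
[0.     0.     1.5708]
[0.     0.     1.5708]
[ 0.     -0.      1.5708]
(325, 224) [ 0.0512 -0.0001 -0.0485] u 0.05906682437569608
(325, 158) [ 0.0712 -0.0001 -0.0601] u 0.08220254193820449
(325, 268) [ 0.0337 -0.0001 -0.0385] u 0.03893800837152699
```

```bash
cat >> fk.py <<'E'
X=[0.3691,0.5534,0.0616,0.3181,0.3775,0.0512]
lo=np.array([-2.96,-.89,.02,-1.34,0,-2.66]);hi=np.array([2.96,2.26,2.5,4.48,2.73,2.66])
def ik(p,Rm,q0):
    def f(q):
        P,A=fk(q,X);A=A*R.from_euler('z',np.pi/2)
        return np.r_[(P-p)*5,(A.inv()*Rm).as_rotvec()]
    r=least_squares(f,np.clip(q0,lo+1e-3,hi-1e-3),bounds=(lo,hi));return r.x,np.abs(r.fun).max()
E
cat > t.py <<'E'
from fk import *
r=fit();X[:]=list(r.x)
eye=np.array([.0505,0,-.048]);T=np.array([.5462,-.3478,.276])
def pose(pitch,az,T):
    a,b=np.radians(pitch),np.radians(az);f=np.array([np.cos(b),np.sin(b),0]);up=np.array([0,0,1.])
    z=np.cos(a)*f-np.sin(a)*up;Rm=Rt(z,up);return T-Rm.apply(eye),Rm
if __name__=="__main__":
  for az in(-24,-34,-44):
    for pitch in(30,40,50,60):
        p,Rm=pose(pitch,az,T)
        best=None
        for q0 in([-.8,-.3,2,.2,.6,1.5],[-.8,-.3,2,-.5,.3,2],[-.8,-.3,2,1,.3,1],[-.8,-.3,2,2.8,.5,-1.5]):
            q,e=ik(p,Rm,np.array(q0))
            if best is None or e<best[1]: best=(q,e)
            if e<1e-3: print(az,pitch,p,q,round(e,5))
        if best[1]>1e-3: print(az,pitch,"FAIL",best)
E
python3 t.py
```

```text
-24 30 [ 0.5611 -0.3544  0.2083] [-0.8505 -0.4327  2.3708  1.1003  0.4186  0.2815] 0.0
-24 30 [ 0.5611 -0.3544  0.2083] [-0.8505 -0.4327  2.3708  1.1003  0.4186  0.2815] 0.0
-24 30 [ 0.5611 -0.3544  0.2083] [-0.8505 -0.4327  2.3708  1.1003  0.4186  0.2815] 0.0
-24 30 [ 0.5611 -0.3544  0.2083] [-0.8505 -0.4327  2.3708  1.1003  0.4186  0.2815] 0.0
-24 40 [ 0.5501 -0.3496  0.2065] [-0.8209 -0.4278  2.2645  0.6034  0.5565  0.7745] 0.0
-24 40 [ 0.5501 -0.3496  0.2065] [-0.8209 -0.4278  2.2645  0.6034  0.5565  0.7745] 0.0
-24 40 [ 0.5501 -0.3496  0.2065] [-0.8209 -0.4278  2.2645  0.6034  0.5565  0.7745] 0.0
-24 40 [ 0.5501 -0.3496  0.2065] [-0.8209 -0.4278  2.2645  0.6034  0.5565  0.7745] 0.0
-24 50 [ 0.539  -0.3446  0.2068] [-0.7871 -0.369   2.1325  0.3484  0.7447  1.0225] 0.0
-24 50 [ 0.539  -0.3446  0.2068] [-0.7871 -0.369   2.1325  0.3484  0.7447  1.0225] 0.0
-24 50 [ 0.539  -0.3446  0.2068] [-0.7871 -0.369   2.1325  0.3484  0.7447  1.0225] 0.0
-24 50 [ 0.539  -0.3446  0.2068] [-0.7871 -0.369   2.1325  0.3484  0.7447  1.0225] 0.0
-24 60 [ 0.5282 -0.3398  0.2092] [-0.7526 -0.2749  1.983
[... 2288 characters left out ...]
 0.0
-44 50 [ 0.5406 -0.3424  0.2068] [-0.57   -0.3567  2.1232 -0.1983  0.6964  1.8762] 0.0
-44 50 [ 0.5406 -0.3424  0.2068] [-0.57   -0.3567  2.1232 -0.1983  0.6964  1.8762] 0.0
-44 50 [ 0.5406 -0.3424  0.2068] [-0.57   -0.3567  2.1232 -0.1983  0.6964  1.8762] 0.0
-44 50 [ 0.5406 -0.3424  0.2068] [-0.57   -0.3567  2.1232 -0.1983  0.6964  1.8762] 0.0
-44 60 [ 0.532  -0.3341  0.2092] [-0.5887 -0.2664  1.977  -0.1125  0.9174  1.795 ] 0.0
-44 60 [ 0.532  -0.3341  0.2092] [-0.5887 -0.2664  1.977  -0.1125  0.9174  1.795 ] 0.0
-44 60 [ 0.532  -0.3341  0.2092] [-0.5887 -0.2664  1.977  -0.1125  0.9174  1.795 ] 0.0
-44 60 [ 0.532  -0.3341  0.2092] [-0.5887 -0.2664  1.977  -0.1125  0.9174  1.795 ] 0.0
```

```bash
python3 - <<'E'
from t import *
from plant import read_state
s=read_state()
T1=np.array([.425,-.289,.34])
p,Rm=pose(55,-26,T1);print(p,ik(p,Rm,np.array([-.8,-.3,2,.2,.6,1.5])),mv(s,p,Rm))
# halfway
pm=(p+s["tool_pos"])/2;a=R.from_rotvec(s["orientation"]);Rh=a*R.from_rotvec((a.inv()*Rm).as_rotvec()*.55)
print(pm,ik(pm,Rh,s["q"]),mv(s,pm,Rh))
E
```

```text
[ 0.4126 -0.2829  0.2717] (array([-0.8906, -0.8339,  2.2673,  0.2683,  1.1564,  1.0953]), np.float64(3.804940670176782e-08)) (array([-0.155,  1.112,  0.196]), array([-0.014,  0.712,  0.191]))
[ 0.5161 -0.0188  0.2973] (array([-0.0912, -0.2079,  1.68  , -0.0608,  1.5762,  1.7997]), np.float64(9.501309461423803e-12)) (array([-0.077,  0.556,  0.098]), array([-0.008,  0.391,  0.105]))
```

Emit:
jog_arm(motion=[0, -0.01, 0.08, 0.01, 0, 0.04, 0.01, 0, -0.08, 0.55, 0.1, -0.01, 0.39, 0.1, 0, -0.08, 0.55, 0.1, -0.01, 0.39, 0.1, 0, -0.08, 0.55, 0.1, -0.01, 0.39, 0.1, 0, -0.08, 0.55, 0.1, -0.01, 0.39, 0.1, 0, -0.08, 0.55, 0.1, -0.01, 0.39, 0.1, 0, -0.08, 0.55, 0.1, -0.01, 0.39, 0.1, 0, -0.08, 0.55, 0.1, -0.01, 0.39, 0.1])

```text
t: 6.7
tool_pos: [0.5106, -0.0181, 0.2926]
orientation: [3.042, -0.484, 0.138]
force: [0.3, 1.3, 0.3]
opening: 0.0176
```

```bash
python3 - <<'E'
from t import *
from plant import read_state
s=read_state();print(s["tool_pos"],s["q"])
T1=np.array([.452,-.301,.34])
p,Rm=pose(55,-26,T1);print(p,ik(p,Rm,np.array([-.8,-.3,2,.2,.6,1.5])),mv(s,p,Rm))
E
```

```text
[ 0.5106 -0.0181  0.2926] [-0.0884 -0.2148  1.6942 -0.0639  1.5766  1.7947]
[ 0.4396 -0.2949  0.2717] (array([-0.8473, -0.7243,  2.2087,  0.2499,  1.0961,  1.1268]), np.float64(3.383558017100441e-11)) (array([0.031, 0.568, 0.07 ]), array([-0.004,  0.324,  0.092]))
```

Emit:
jog_arm(motion=[0, 0.03, 0.568, 0.07, 0, 0.324, 0.09, 0, 0.03, 0.568, 0.07, 0, 0.324, 0.09, 0, 0.03, 0.568, 0.07, 0, 0.324, 0.09, 0, 0.03, 0.568, 0.07, 0, 0.324, 0.09, 0, 0.03, 0.568, 0.07, 0, 0.324, 0.09, 0, 0.03, 0.568, 0.07, 0, 0.324, 0.09, 0, 0.03, 0.568, 0.07, 0, 0.324, 0.09, 0, 0.03, 0.568, 0.07, 0, 0.324, 0.09])

```text
t: 7.5
tool_pos: [0.4367, -0.2957, 0.2672]
orientation: [2.809, -0.653, 0.878]
force: [-0.1, 0.3, -2.2]
opening: 0.0173
```

Emit:
jog_arm(motion=[0, 0, 0, 0, 0, 0, 0, 0, 0, 0, 0, 0, 0, 0])

```text
t: 7.7
tool_pos: [0.4371, -0.2936, 0.2652]
orientation: [2.813, -0.65, 0.876]
force: [0.1, -0.3, -1.4]
opening: 0.0172
```

```bash
python3 snap.py w5; python3 snap.py s5 scene; python3 snap.py t5 top
```

```text
7.7 [-0.8566 -0.7206  2.2148  0.2607  1.1013  1.1149] [ 0.4371 -0.2936  0.2652] [ 2.8134 -0.6496  0.8756] [ 0.1206 -0.3059 -1.4185] 0.017214832432080083
7.75 [-0.8563 -0.7209  2.214   0.261   1.1012  1.1147] [ 0.4374 -0.2936  0.266 ] [ 2.8126 -0.6487  0.8771] [ 0.2536  0.5963 -1.5713] 0.017573136834926145
7.8 [-0.8564 -0.7211  2.2134  0.2611  1.1011  1.1145] [ 0.4376 -0.2938  0.2665] [ 2.812  -0.6482  0.878 ] [-0.4186  0.7522 -1.9589] 0.017419687807053014
```

View pics/w5.png

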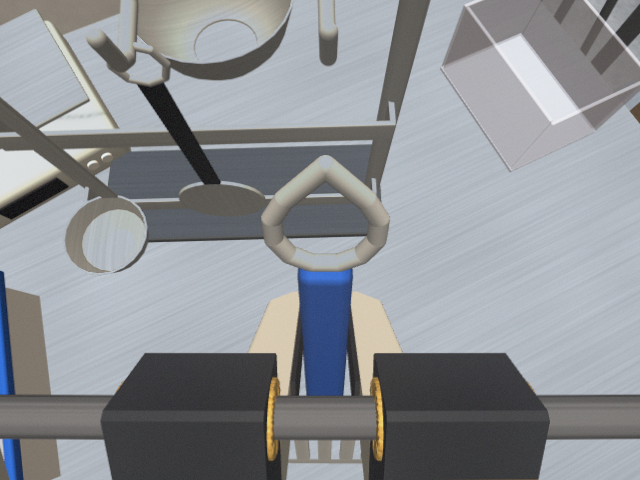

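View pics/s5.png

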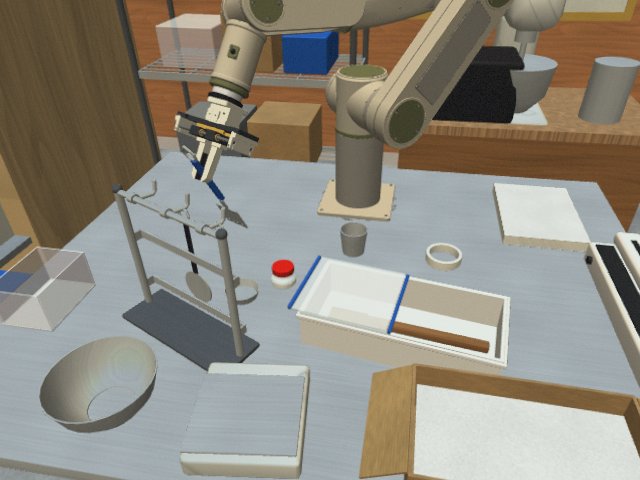

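View pics/t5.png

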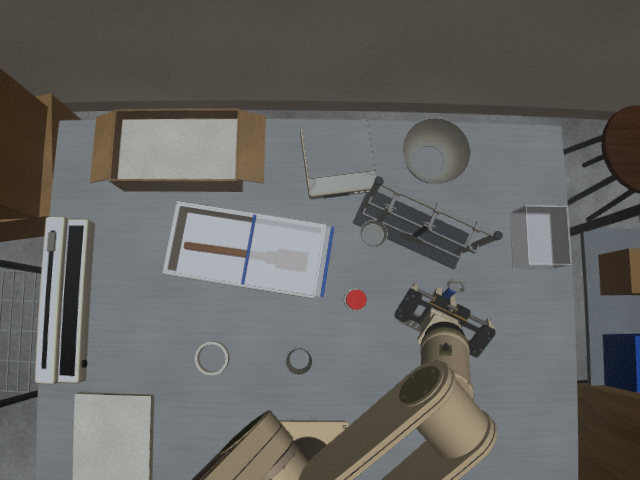

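```bash
python3 - <<'E'
from h import *
c,s=pickle.load(open("w5.pkl","rb"));print(wfc(c,s)[:3,3],wfc(c,s)[:3,2])
cv2.imwrite("pics/c1.png",cv2.resize(c["frame"][:100,260:400,::-1],(800,571),interpolation=cv2.INTER_CUBIC))
t=pickle.load(open("t5.pkl","rb"))[0]["frame"][:,:,::-1];sc=pickle.load(open("s5.pkl","rb"))[0]["frame"][:,:,::-1]
a=cv2.resize(t[215:265,450:510],(480,400),interpolation=cv2.INTER_CUBIC)
b=cv2.resize(sc[170:210,110:170],(600,400)[0:2],interpolation=cv2.INTER_CUBIC)
cv2.imwrite("pics/c2.png",a);cv2.imwrite("pics/c3.png",b)
for n,X in(("tip",(.5307,-.3408,.313)),("seat",(.5462,-.3478,.289)),("orig",(.579,-.3626,.285))): print(n,proj(c,X,s))
E
```

```text
[ 0.4134 -0.2842  0.4501] [ 0.2649 -0.1179 -0.957 ]
tip [327.3857  28.2028]
seat [326.5125  38.236 ]
orig [324.4561 -14.3394]
```

View pics/c1.png

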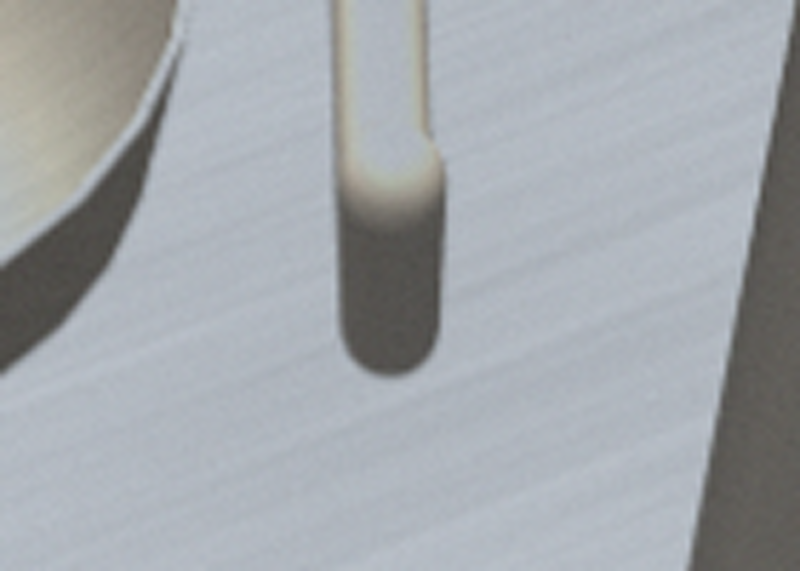

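View pics/c2.png

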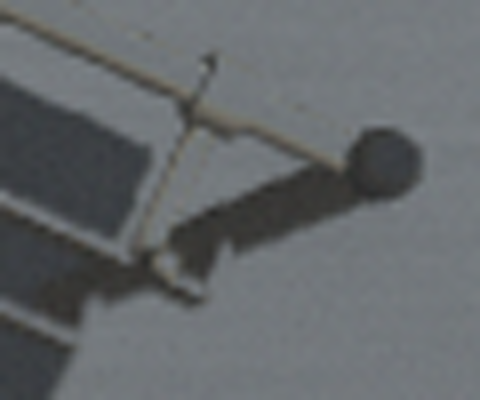

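View pics/c3.png

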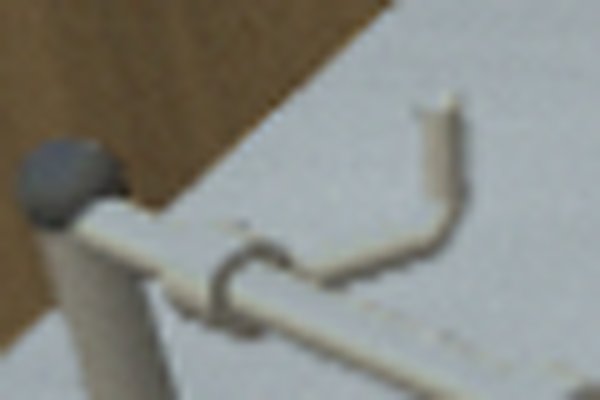

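```bash
cat > wp.py <<'E'
from t import *
from plant import read_state
eye[:]=[.0508,0,-.0483]
f=np.array([.911,-.412,0]);H=np.array([.5793,-.3622,0])
def go(x,z,pitch,az=-26,s=None):
    p,Rm=pose(pitch,az,H+f*x+np.array([0,0,z]));q,e=ik(p,Rm,s["q"]);print((x,z,pitch),q,round(e,5),*mv(s,p,Rm))
def where(s):
    E=s["tool_pos"]+R.from_rotvec(s["orientation"]).apply(eye);d=E-H;zt=R.from_rotvec(s["orientation"]).apply([0,0,1])
    print("eye rack x %.4f y %.4f z %.4f pitch %.1f az %.1f"%(d@f,d@np.array([.412,.911,0]),E[2],np.degrees(np.arcsin(-zt[2])),np.degrees(np.arctan2(zt[1],zt[0]))),"F",s["force"],"t",s["t"],"op",s["opening"])
E
python3 - <<'E'
from wp import *
s=read_state();where(s)
for a in [(-.075,.337,55),(-.062,.328,55)]: go(*a,s=s)
E
```

```text
eye rack x -0.1428 y 0.0028 z 0.3356 pitch 55.4 az -25.2 F [ 0.5183  0.8991 -1.2131] t 7.85 op 0.017501131813121247
(-0.075, 0.337, 55) [-0.7832 -0.4943  2.0722  0.2238  0.9902  1.1736] 0.0 [0.114 0.003 0.075] [-0.005  0.004 -0.001]
(-0.062, 0.328, 55) [-0.7715 -0.4486  2.0567  0.2208  0.9582  1.1793] 0.0 [0.125 0.003 0.105] [-0.005  0.004 -0.001]
```

Emit:
jog_arm(motion=[0, 0.06, 0.003, 0.04, 0, 0, 0, 0, 0.114, 0.003, 0.075, 0, 0.004, 0, 0, 0.114, 0.003, 0.075, 0, 0.004, 0, 0, 0.114, 0.003, 0.075, 0, 0.004, 0, 0, 0.114, 0.003, 0.075, 0, 0.004, 0])

```text
t: 8.35
tool_pos: [0.4984, -0.3242, 0.2684]
orientation: [2.808, -0.646, 0.887]
force: [-0.3, -0.0, -1.5]
opening: 0.0177
```

```bash
python3 snap.py w6; python3 - <<'E'
from wp import *
s=read_state();where(s)
for a in [(-.062,.326,55),(-.058,.318,55),(-.05,.302,53),(-.043,.284,50)]: go(*a,s=s)
c,s=pickle.load(open("w6.pkl","rb"))
print("tip px",proj(c,H+f*-.053+[0,0,.313],s))
E
```

```text
8.35 [-0.7897 -0.4936  2.0711  0.2373  0.9963  1.1618] [ 0.4984 -0.3242  0.2684] [ 2.8084 -0.6456  0.887 ] [-0.2899 -0.0465 -1.4582] 0.01765196307113111
eye rack x -0.0755 y 0.0001 z 0.3375 pitch 55.0 az -25.2 F [-0.7179 -0.1447 -0.8364] t 8.4 op 0.017335335504055097
(-0.062, 0.326, 55) [-0.7715 -0.4476  2.0596  0.2214  0.9543  1.1782] 0.0 [0.009 0.001 0.034] [-0.005  0.    -0.001]
(-0.058, 0.318, 55) [-0.7681 -0.4306  2.062   0.2222  0.9346  1.1771] 0.0 [0.006 0.001 0.052] [-0.005  0.    -0.001]
(-0.05, 0.302, 53) [-0.7677 -0.416   2.0957  0.2487  0.8555  1.152 ] 0.0 [0.005 0.    0.091] [-0.005  0.022 -0.001]
(-0.043, 0.284, 50) [-0.771  -0.4059  2.1455  0.2981  0.7514  1.1035] 0.0 [0.001 0.    0.133] [-0.005  0.056 -0.001]
tip px [324.3459 188.7457]
```

View pics/w6.png

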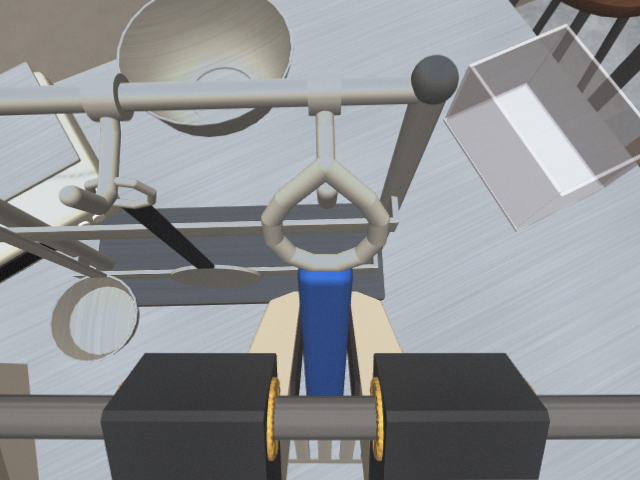

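Emit:
jog_arm(motion=[0, 0.009, 0.001, 0.034, 0, 0, 0, 0, 0.006, 0.001, 0.052, 0, 0, 0, 0, 0.006, 0.001, 0.052, 0, 0, 0, 0, 0.006, 0.001, 0.052, 0, 0, 0])

```text
t: 8.8
tool_pos: [0.5133, -0.332, 0.249]
orientation: [2.808, -0.646, 0.887]
force: [0.6, -0.4, -1.8]
opening: 0.0176
```

```bash
python3 snap.py w7; python3 - <<'E'
from wp import *
s=read_state();where(s)
for a in [(-.054,.310,54),(-.05,.302,53),(-.043,.284,50),(-.038,.274,47)]: go(*a,s=s)
c,s=pickle.load(open("w7.pkl","rb"))
print("tip px",proj(c,H+f*-.053+[0,0,.313],s))
cv2.imwrite("pics/c7.png",cv2.resize(c["frame"][80:290,220:430,::-1],(600,600)))
E
```

```text
8.8 [-0.7766 -0.4298  2.0618  0.2374  0.9402  1.1624] [ 0.5133 -0.332   0.249 ] [ 2.808  -0.6463  0.8869] [ 0.6171 -0.4479 -1.7782] 0.01759295744050088
eye rack x -0.0584 y -0.0007 z 0.3182 pitch 55.0 az -25.2 F [-0.6889  0.3249 -1.4122] t 8.85 op 0.01743941847602136
(-0.054, 0.31, 54) [-0.7679 -0.424   2.0793  0.2349  0.8953  1.1652] 0.0 [-0.    -0.001  0.02 ] [-0.005  0.011 -0.001]
(-0.05, 0.302, 53) [-0.7677 -0.416   2.0957  0.2487  0.8555  1.152 ] 0.0 [-0.001 -0.001  0.04 ] [-0.005  0.022 -0.001]
(-0.043, 0.284, 50) [-0.771  -0.4059  2.1455  0.2981  0.7514  1.1035] 0.0 [-0.005 -0.001  0.082] [-0.005  0.056 -0.001]
(-0.038, 0.274, 47) [-0.7757 -0.4019  2.1867  0.3577  0.664   1.0453] 0.0 [-0.003 -0.001  0.109] [-0.005  0.089 -0.001]
tip px [321.7411 212.8991]
```

View pics/c7.png

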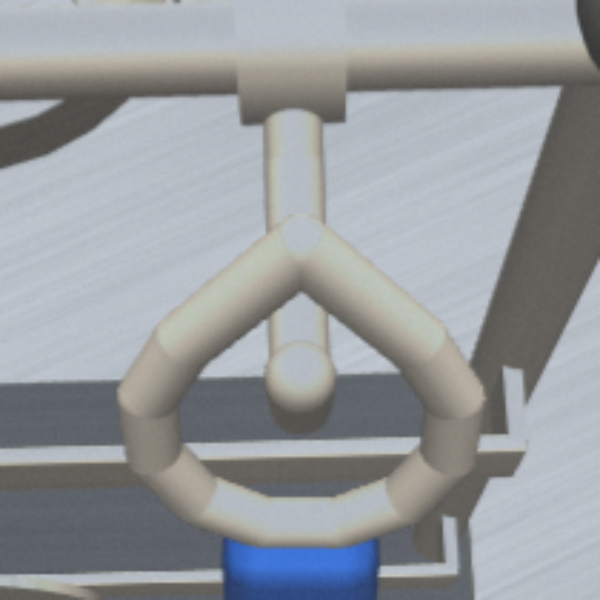

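Emit:
jog_arm(motion=[0, 0, -0.001, 0.02, 0, 0.011, 0, 0, -0.001, -0.001, 0.04, 0, 0.022, 0, 0, -0.003, -0.001, 0.06, 0, 0.04, 0, 0, -0.005, -0.001, 0.082, 0, 0.056, 0, 0, -0.005, -0.001, 0.082, 0, 0.056, 0, 0, -0.005, -0.001, 0.082, 0, 0.056, 0])

```text
t: 9.45
tool_pos: [0.5329, -0.3409, 0.2149]
orientation: [2.75, -0.634, 1.004]
force: [0.3, -0.1, -0.9]
opening: 0.0173
```

```bash
python3 snap.py w8; python3 - <<'E'
from wp import *
s=read_state();where(s)
for a in [(-.038,.278,46),(-.036,.273,43),(-.036,.272,40)]: go(*a,s=s)
c,s=pickle.load(open("w8.pkl","rb"))
cv2.imwrite("pics/c8.png",cv2.resize(c["frame"][80:290,220:430,::-1],(600,600)))
E
```

```text
9.45 [-0.7787 -0.4055  2.1443  0.3149  0.758   1.0878] [ 0.5329 -0.3409  0.2149] [ 2.7503 -0.6338  1.0042] [ 0.3031 -0.0503 -0.9069] 0.01726971732531396
eye rack x -0.0429 y -0.0005 z 0.2854 pitch 49.9 az -25.3 F [-0.1458 -0.5239 -1.1563] t 9.5 op 0.017198585602180603
(-0.038, 0.278, 46) [-0.7786 -0.4134  2.1961  0.3741  0.6519  1.0306] 0.0 [ 0.005 -0.     0.024] [-0.005  0.044 -0.001]
(-0.036, 0.273, 43) [-0.7855 -0.418   2.2359  0.4507  0.5785  0.9551] 0.0 [ 0.007 -0.     0.039] [-0.005  0.077 -0.001]
(-0.036, 0.272, 40) [-0.794  -0.4297  2.2744  0.543   0.5175  0.864 ] 0.0 [ 0.012 -0.     0.045] [-0.005  0.11  -0.002]
```

View pics/c8.png

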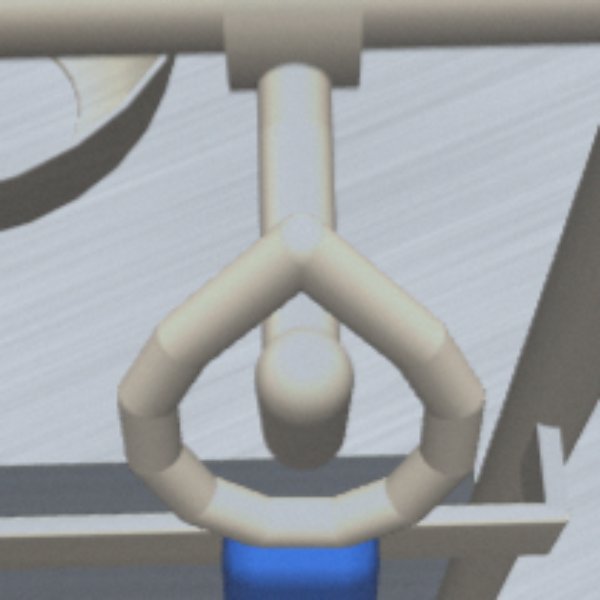

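Emit:
jog_arm(motion=[0, 0.005, 0, 0.024, 0, 0.044, 0, 0, 0.007, 0, 0.039, 0, 0.077, 0, 0, 0.012, 0, 0.045, 0, 0.11, 0, 0, 0.012, 0, 0.045, 0, 0.11, 0, 0, 0.012, 0, 0.045, 0, 0.11, 0, 0, 0.012, 0, 0.045, 0, 0.11, 0])

```text
t: 10.1
tool_pos: [0.5511, -0.35, 0.2047]
orientation: [2.622, -0.604, 1.228]
force: [-0.6, 1.9, 4.4]
opening: 0.0174
```

```bash
python3 snap.py s9 scene; python3 snap.py w9; python3 - <<'E'
from wp import *
s=read_state();where(s)
for a in [(-.036,.269,40),(-.036,.266,38)]: go(*a,s=s)
c,s=pickle.load(open("s9.pkl","rb"))
cv2.imwrite("pics/c9.png",cv2.resize(c["frame"][150:310,90:250,::-1],(600,600),interpolation=cv2.INTER_CUBIC))
E
```

```text
10.1 [-0.8012 -0.4288  2.2697  0.5612  0.5275  0.8469] [ 0.5511 -0.35    0.2047] [ 2.6223 -0.604   1.2282] [-0.5692  1.9484  4.4216] 0.0173987429783741
10.15 [-0.8012 -0.4286  2.2697  0.5614  0.5271  0.8467] [ 0.5512 -0.35    0.2047] [ 2.6221 -0.6041  1.2284] [-0.7853  1.9452  5.5028] 0.017442266541654334
eye rack x -0.0351 y -0.0008 z 0.2746 pitch 39.9 az -25.5 F [-0.4682  2.5969  6.56  ] t 10.2 op 0.01719589420957542
(-0.036, 0.269, 40) [-0.794  -0.4252  2.277   0.5496  0.5113  0.8564] 0.0 [-0.01  -0.001  0.006] [-0.004 -0.001 -0.002]
(-0.036, 0.266, 38) [-0.7995 -0.426   2.3031  0.6336  0.4679  0.7723] 0.0 [-0.011 -0.001  0.013] [-0.004  0.021 -0.002]
```

View pics/c9.png

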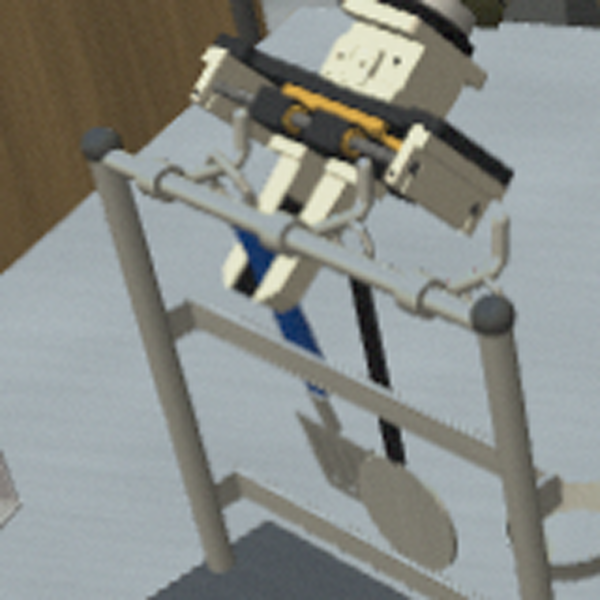

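View pics/w9.png

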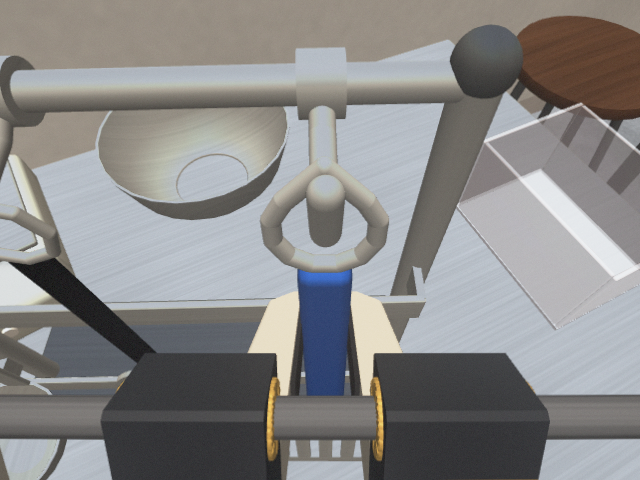

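Emit:
jog_arm(motion=[1, 0, 0, 0, 0, 0, 0, 1, 0, 0, 0, 0, 0, 0, 1, 0, 0, 0, 0, 0, 0, 1, 0, 0, 0, 0, 0, 0, 1, 0, 0, 0, 0, 0, 0, 1, 0, 0, 0, 0, 0, 0, 1, 0, 0, 0, 0, 0, 0, 1, 0, 0, 0, 0, 0, 0])

```text
t: 11.0
tool_pos: [0.5512, -0.35, 0.2045]
orientation: [2.622, -0.604, 1.228]
force: [1.0, 0.5, -0.3]
opening: 0.0769
```

```bash
python3 snap.py s10 scene; python3 snap.py w10; python3 - <<'E'
from wp import *
s=read_state();where(s)
c,s=pickle.load(open("s10.pkl","rb"))
cv2.imwrite("pics/c10.png",cv2.resize(c["frame"][150:310,90:250,::-1],(600,600),interpolation=cv2.INTER_CUBIC))
E
```

```text
11.0 [-0.8012 -0.4284  2.2698  0.5616  0.5269  0.8466] [ 0.5512 -0.35    0.2045] [ 2.6221 -0.6043  1.2284] [ 0.9545  0.5384 -0.2791] 0.07689072785827696
11.05 [-0.8012 -0.4285  2.2698  0.5616  0.5269  0.8465] [ 0.5512 -0.35    0.2046] [ 2.622  -0.6042  1.2285] [-0.5165  0.5709  0.1376] 0.08067106272069992
eye rack x -0.0351 y -0.0008 z 0.2746 pitch 39.9 az -25.5 F [-0.6907 -0.6461  0.1968] t 11.1 op 0.08449229636255712
```

View pics/c10.png

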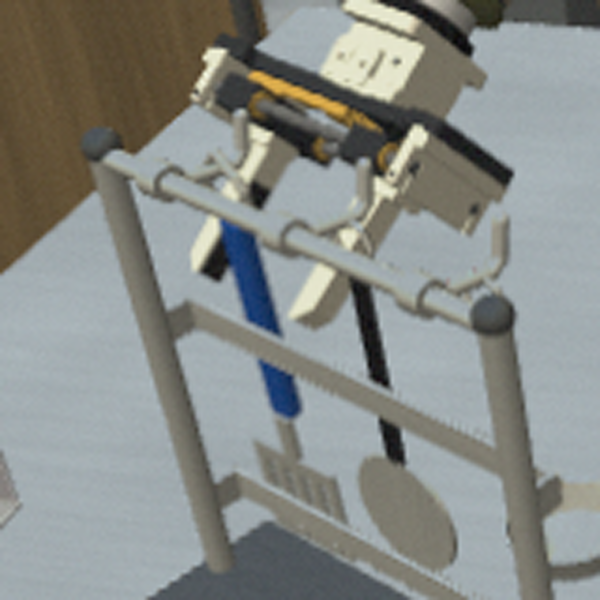

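View pics/w10.png

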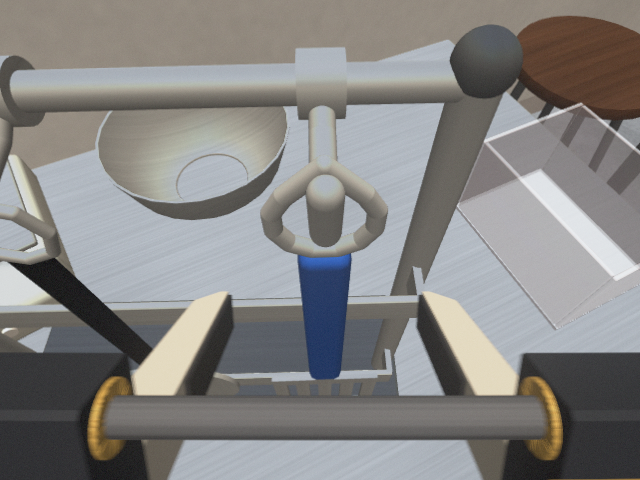

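```bash
python3 - <<'E'
from wp import *
s=read_state();R0=R.from_rotvec(s["orientation"])
for d,pi in((.05,0),(.08,0),(.1,0),(.1,.25),(.1,.5)):
    Rm=R0*R.from_rotvec([0,-pi*np.pi/2,0]);p=s["tool_pos"]+R0.apply([0,0,-d]);print(d,pi,p,ik(p,Rm,s["q"]))
E
```

```text
0.05 0 [ 0.5166 -0.3335  0.2367] (array([-0.8422, -0.6153,  2.331 ,  0.5091,  0.6554,  0.8996]), np.float64(4.387917806880637e-09))
0.08 0 [ 0.4958 -0.3236  0.2559] (array([-0.8715, -0.7274,  2.3604,  0.4895,  0.7419,  0.9212]), np.float64(1.0852430065710905e-13))
0.1 0 [ 0.4819 -0.317   0.2687] (array([-0.8935, -0.8011,  2.3767,  0.4812,  0.803 ,  0.9317]), np.float64(1.4871784359549167e-12))
0.1 0.25 [ 0.4819 -0.317   0.2687] (array([-0.7709, -0.4286,  1.9796,  0.1679,  1.1365,  1.2159]), np.float64(2.1493362645230718e-11))
0.1 0.5 [ 0.4819 -0.317   0.2687] (array([-0.6886, -0.0376,  1.5735,  0.0273,  1.5202,  1.3323]), np.float64(1.6670983170319342e-12))
```

Emit:
jog_arm(motion=[1, 0, 0, -0.04, 0, 0, 0, 1, 0, 0, -0.1, 0, 0, 0, 1, 0, 0, -0.16, 0, 0, 0, 1, 0, 0, -0.16, 0, 0, 0, 1, -0.1, 0, -0.25, 0, -0.25, 0, 1, -0.1, 0, -0.25, 0, -0.25, 0, 1, -0.1, 0, -0.25, 0, -0.25, 0, 1, -0.1, 0, -0.25, 0, -0.25, 0])

```text
t: 11.9
tool_pos: [0.4374, -0.2954, 0.2471]
orientation: [2.883, -0.66, 0.709]
force: [0.1, 0.5, -0.1]
opening: 0.093
```

```bash
python3 snap.py s11 scene; python3 snap.py w11; python3 - <<'E'
from wp import *
c,s=pickle.load(open("s11.pkl","rb"))
cv2.imwrite("pics/c11.png",cv2.resize(c["frame"][150:310,90:250,::-1],(600,600),interpolation=cv2.INTER_CUBIC))
E
```

```text
11.9 [-0.8148 -0.5805  2.1215  0.1875  1.1551  1.1694] [ 0.4374 -0.2954  0.2471] [ 2.8825 -0.6603  0.7095] [ 0.1216  0.4881 -0.1421] 0.0930079510081631
11.95 [-0.8155 -0.5831  2.1258  0.1896  1.1533  1.1675] [ 0.4371 -0.2947  0.2458] [ 2.8832 -0.6597  0.7113] [ 0.2426 -0.0777 -0.5268] 0.093030279215696
```

View pics/c11.png

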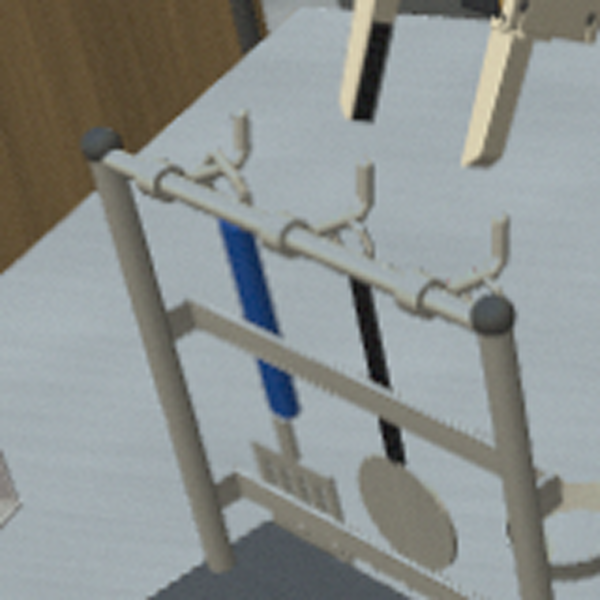

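View pics/w11.png

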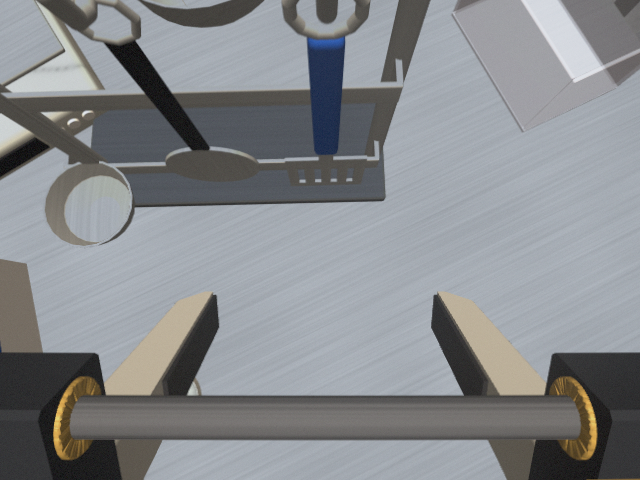

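```bash
cat > pd.py <<'E'
from fk import *
from plant import read_state
X[:]=list(fit().x)
pdir=np.array([.1264,.992,0]);pdir/=np.linalg.norm(pdir);up=np.array([0,0,1.]);org=np.array([.5552,.2092,0])
def Rp(tilt,d=pdir):
    a=np.radians(tilt);x=np.cos(a)*d+np.sin(a)*up;z=np.sin(a)*d-np.cos(a)*up;return Rt(z,x)
def show(p,Rm,s,lab=""):
    q,e=ik(np.array(p),Rm,s["q"]);print(lab,np.array(p),"q",q,round(e,5),*mv(s,p,Rm))
E
python3 - <<'E'
from pd import *
s=read_state();show([.50,0,.33],Rp(0),s,"via");show([.553,.20,.25],Rp(0),s)
E
```

```text
via [0.5  0.   0.33] q [-0.1026 -0.1602  1.5753  0.      1.7265  0.0242] 0.0 [-0.048 -0.587 -0.212] [ 0.286 -0.213 -1.179]
 [0.553 0.2   0.25 ] q [0.2599 0.087  1.4779 0.     1.5767 0.3866] 0.0 [-0.193 -0.992 -0.104] [ 0.286 -0.213 -1.179]
```

Emit:
jog_arm(motion=[1, -0.05, -0.58, -0.21, 0.17, -0.13, -0.7, 1, -0.05, -0.58, -0.21, 0.17, -0.13, -0.7, 1, -0.05, -0.58, -0.21, 0.17, -0.13, -0.7, 1, -0.05, -0.58, -0.21, 0.17, -0.13, -0.7, 1, -0.05, -0.58, -0.21, 0.17, -0.13, -0.7, 1, -0.05, -0.58, -0.21, 0.17, -0.13, -0.7, 1, -0.05, -0.58, -0.21, 0.17, -0.13, -0.7, 1, -0.05, -0.58, -0.21, 0.17, -0.13, -0.7])

```text
t: 12.8
tool_pos: [0.4984, 0.0002, 0.328]
orientation: [2.895, 1.054, 0.331]
force: [0.0, -0.3, -0.4]
opening: 0.0924
```

```bash
python3 - <<'E'
from pd import *
s=read_state();print(s["tool_pos"],s["t"]);show([.553,.20,.25],Rp(0),s)
E
```

```text
[0.4984 0.0002 0.328 ] 12.8
 [0.553 0.2   0.25 ] q [0.2599 0.087  1.4779 0.     1.5767 0.3866] 0.0 [ 0.308 -0.256  0.189] [ 0.113 -0.086 -0.473]
```

Emit:
jog_arm(motion=[0.65, 0.31, -0.256, 0.19, 0.113, -0.086, -0.473, 0.65, 0.31, -0.256, 0.19, 0.113, -0.086, -0.473, 0.65, 0.31, -0.256, 0.19, 0.113, -0.086, -0.473, 0.65, 0.31, -0.256, 0.19, 0.113, -0.086, -0.473, 0.65, 0.31, -0.256, 0.19, 0.113, -0.086, -0.473, 0.65, 0.31, -0.256, 0.19, 0.113, -0.086, -0.473, 0.65, 0.31, -0.256, 0.19, 0.113, -0.086, -0.473, 0.65, 0.31, -0.256, 0.19, 0.113, -0.086, -0.473])

```text
t: 13.6
tool_pos: [0.5532, 0.2005, 0.2488]
orientation: [-2.358, -2.075, -0.001]
force: [-0.2, 0.1, -0.3]
opening: 0.0603
```

```bash
python3 snap.py w12; python3 snap.py t12 top;python3 - <<'E'
from pd import *
s=read_state()
c,_=pickle.load(open("t12.pkl","rb"))
cv2.imwrite("pics/c12.png",cv2.resize(c["frame"][170:280,345:515,::-1],(800,518),interpolation=cv2.INTER_CUBIC))
E
```

```text
13.6 [0.2601 0.0878 1.4793 0.0007 1.5741 0.3878] [0.5532 0.2005 0.2488] [-2.3584 -2.0748 -0.0011] [-0.1561  0.0697 -0.3345] 0.060279733478830796
13.65 [0.2596 0.0871 1.479  0.0005 1.5743 0.3879] [0.5534 0.2002 0.2494] [2.3592 2.0744 0.002 ] [ 1.2063 -0.1617  0.6076] 0.0603027732564167
```

View pics/w12.png

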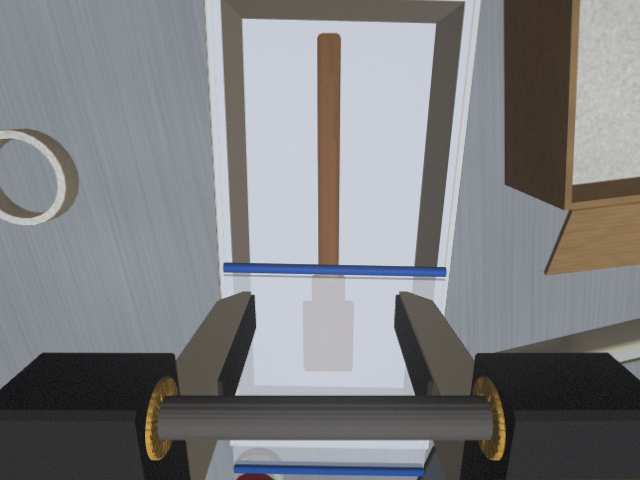

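View pics/c12.png

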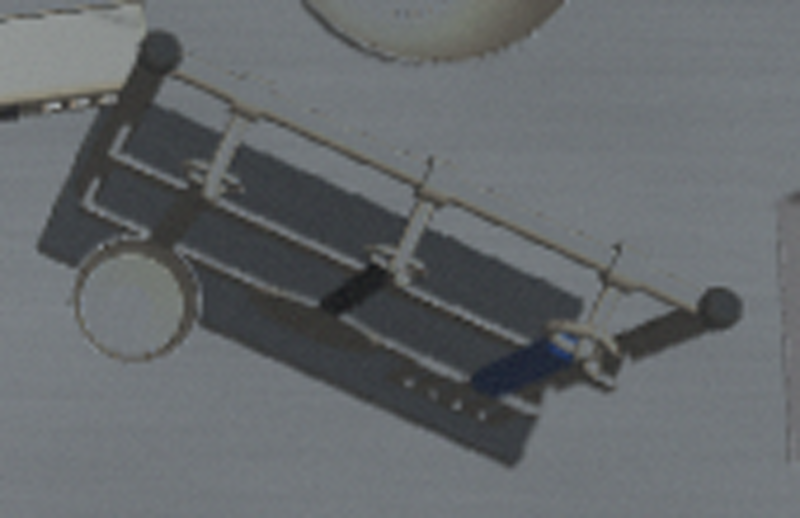

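```bash
python3 - <<'E'
from pd import *
c,s=pickle.load(open("w12.pkl","rb"))
hsv=cv2.cvtColor(c["frame"],cv2.COLOR_RGB2HSV)
m=cv2.inRange(hsv,(0,90,40),(15,255,220));n,l,st,ce=cv2.connectedComponentsWithStats(m)
i=1+np.argmax([ (st[k,4] if 300<ce[k][0]<350 else 0) for k in range(1,n)]);print(st[i])
pts=np.argwhere(l==i)[:,::-1]
lc=[];
for v in (60,100,140,180,220,250):
    u=pts[pts[:,1]==v][:,0];a,b=onz(c,(u.min(),v),.024,s),onz(c,(u.max()+1,v),.024,s);lc.append((a+b)/2);print(v,u.min(),u.max(),np.linalg.norm(a-b),(a+b)/2)
lc=np.array(lc);d=lc[0]-lc[-1];d/=np.linalg.norm(d);print("dir",d)
end=onz(c,(329,pts[:,1].min()),.024,s);print("end",end,"origin from it",end-d*.135)
hinge=onz(c,(335,270),.093,s);print("hinge",hinge, "head end",onz(c,(328,371),.011,s))
s=read_state()
for p in [(.5552,.2092,.06),(.5552,.2092,.009)]: show(p,Rp(0),s)
E
```

```text
[ 318   34   22  231 4683]
60 318 339 0.018798408625796386 [0.5712 0.3227 0.024 ]
100 319 339 0.018410999602451964 [0.5676 0.2903 0.024 ]
140 319 338 0.01800641238213547 [0.5629 0.2564 0.024 ]
180 319 338 0.018508289760009216 [0.5583 0.2205 0.024 ]
220 319 337 0.018090662478708237 [0.5531 0.1827 0.024 ]
250 319 337 0.018493652514503793 [0.5493 0.1528 0.024 ]
dir [0.1279 0.9918 0.    ]
end [0.5738 0.3428 0.024 ] origin from it [0.5565 0.2089 0.024 ]
hinge [0.5548 0.1582 0.093 ] head end [0.5306 0.0083 0.011 ]
 [0.5552 0.2092 0.06  ] q [ 0.2739  0.2413  1.6624 -0.      1.2379  0.4007] 0.0 [0.018 0.    0.38 ] [ 0.001 -0.001 -0.001]
 [0.5552 0.2092 0.009 ] q [ 0.2739  0.3077  1.6862 -0.      1.1477  0.4007] 0.0 [0.018 0.    0.482] [ 0.001 -0.001 -0.001]
```

Emit:
jog_arm(motion=[0.65, 0.018, 0.003, 0.1, 0, 0, 0, 0.65, 0.018, 0.003, 0.2, 0, 0, 0, 0.65, 0.018, 0.003, 0.3, 0, 0, 0, 0.65, 0.018, 0.003, 0.4, 0, 0, 0, 0.65, 0.018, 0.003, 0.42, 0, 0, 0, 0.65, 0.018, 0.003, 0.42, 0, 0, 0])

```text
t: 14.3
tool_pos: [0.555, 0.208, 0.0386]
orientation: [-2.36, -2.072, 0.002]
force: [0.5, 0.4, 0.8]
opening: 0.061
```

```bash
python3 snap.py w13; python3 - <<'E'
from pd import *
s=read_state(); show((.5567,.209,.0085),Rp(0),s)
E
```

```text
14.3 [0.2717 0.2677 1.6739 0.0006 1.2018 0.4012] [0.555  0.208  0.0386] [-2.3598 -2.072   0.0022] [0.4982 0.4419 0.8319] 0.06096815535708203
 [0.5567 0.209  0.0085] q [0.2729 0.3116 1.6824 0.     1.1475 0.3997] 0.0 [ 0.    -0.001  0.066] [ 0.002 -0.001 -0.002]
```

View pics/w13.png

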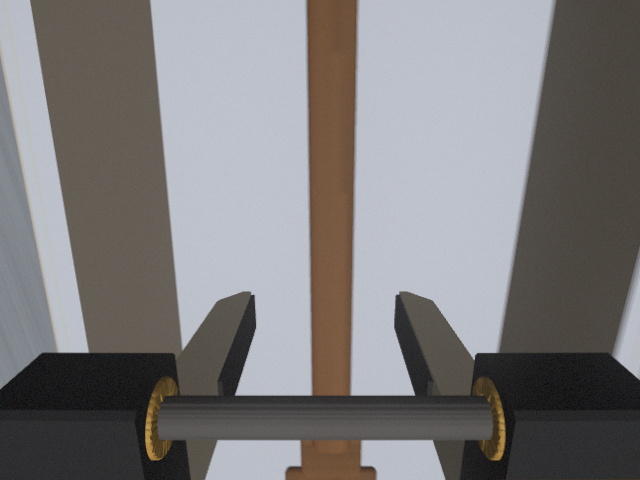

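Emit:
jog_arm(motion=[0.65, 0, 0.002, 0.035, 0, 0, 0, 0.65, 0, 0.002, 0.06, 0, 0, 0, 0.65, 0, 0.002, 0.064, 0, 0, 0, 0, 0, 0.002, 0.064, 0, 0, 0, 0, 0, 0.002, 0.064, 0, 0, 0, 0, 0, 0.002, 0.064, 0, 0, 0, 0, 0, 0.002, 0.064, 0, 0, 0, 0, 0, 0.002, 0.064, 0, 0, 0], grip_force=40)

```text
t: 15.15
tool_pos: [0.5584, 0.2087, 0.0097]
orientation: [2.36, 2.073, 0.005]
force: [-0.3, -0.1, -0.5]
opening: 0.0252
```

Emit:
jog_arm(motion=[0, 0, 0, 0, 0, 0, 0, 0, 0, 0, 0, 0, 0, 0, 0, 0, 0, 0, 0, 0, 0, 0, 0, 0, 0, 0, 0, 0])

```text
t: 15.55
tool_pos: [0.5584, 0.2087, 0.0098]
orientation: [2.36, 2.073, 0.005]
force: [-1.2, -0.1, 0.5]
opening: 0.0194
```

```bash
python3 snap.py w14; python3 - <<'E'
from pd import *
s=read_state()
c,_=pickle.load(open("w14.pkl","rb"))
# pivot: head end stays, paddle raised 8mm
d=R.from_rotvec(s["orientation"]).apply([1,0,0]);d[2]=0;d/=np.linalg.norm(d);print("pdir",d,s["tool_pos"])
o0=s["tool_pos"].copy();under=.004;off=o0[2]-under  # TCP above paddle underside
h0=np.array([o0[0],o0[1],under])-.205*d
for t,l in((0,.008),(4,.009),(8,.009),(12,.009),(15,.009)):
    a=np.radians(t);x=np.cos(a)*d+np.sin(a)*up;n=-np.sin(a)*d+np.cos(a)*up
    p=h0+l*up+.205*x+off*n
    show(p,Rp(t,d),s,t)
E
```

```text
15.55 [0.2714 0.3105 1.6812 0.0006 1.1466 0.4005] [0.5584 0.2087 0.0098] [2.3596 2.0726 0.005 ] [-1.1745 -0.0676  0.4626] 0.01935665735834596
pdir [0.129  0.9916 0.    ] [0.5584 0.2087 0.0097]
0 [0.5584 0.2087 0.0177] q [ 0.2716  0.3024  1.6746 -0.      1.1646  0.401 ] 0.0 [ 0.     0.    -0.016] [ 0.002 -0.001 -0.   ]
4 [0.5583 0.2078 0.033 ] q [0.2286 0.2531 1.7047 0.0713 1.1603 0.3303] 0.0 [-0.002  0.    -0.047] [0.002 0.043 0.   ]
8 [0.5581 0.2059 0.0472] q [0.1825 0.2093 1.7327 0.145  1.1604 0.2566] 0.0 [-0.005  0.    -0.075] [0.002 0.088 0.   ]
12 [0.5577 0.2031 0.0612] q [0.1336 0.1703 1.7581 0.2201 1.1669 0.1809] 0.0 [-0.011  0.    -0.103] [0.002 0.132 0.   ]
15 [0.5573 0.2003 0.0716] q [0.0951 0.1445 1.7754 0.2769 1.1761 0.1234] 0.0 [-0.017  0.    -0.124] [0.002 0.166 0.   ]
```

View pics/w14.png

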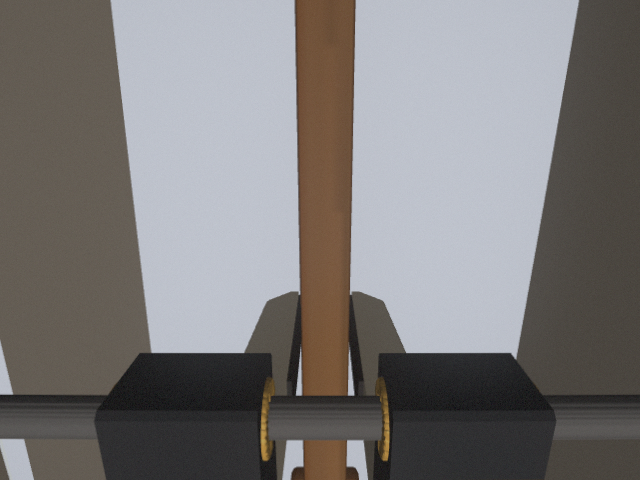

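Emit:
jog_arm(motion=[0, 0, 0, -0.008, 0, 0, 0, 0, 0, 0, -0.018, 0, 0, 0, 0, -0.002, 0, -0.047, 0, 0.043, 0, 0, -0.005, 0, -0.075, 0, 0.088, 0, 0, -0.005, 0, -0.075, 0, 0.088, 0], grip_force=55)

```text
t: 16.1
tool_pos: [0.5597, 0.2052, 0.0497]
orientation: [-2.291, -2.009, -0.17]
force: [0.7, 0.1, -0.8]
opening: 0.0195
```

```bash
python3 snap.py s15 scene;  python3 - <<'E'
from pd import *
s=read_state();print(s["tool_pos"],s["force"])
d=np.array([.129,.9916,0]);off=.0058;h0=np.array([.5584,.2087,.004])-.205*d
for t,l in((8,.009),(12,.009),(15,.009)):
    a=np.radians(t);x=np.cos(a)*d+np.sin(a)*up;n=-np.sin(a)*d+np.cos(a)*up
    show(h0+l*up+.205*x+off*n,Rp(t,d),s,t)
c,_=pickle.load(open("s15.pkl","rb"))
cv2.imwrite("pics/c15.png",cv2.resize(c["frame"][200:380,280:520,::-1],(800,600),interpolation=cv2.INTER_CUBIC))
E
```

```text
16.1 [0.1804 0.2031 1.7352 0.1459 1.1573 0.2557] [0.5597 0.2052 0.0497] [-2.2915 -2.0095 -0.1697] [ 0.7239  0.1251 -0.8407] 0.019534260115436138
[0.559  0.2052 0.0485] [ 0.4918 -0.356  -1.5915]
8 [0.558  0.2059 0.0473] q [0.1825 0.2092 1.7327 0.1449 1.1605 0.2566] 0.0 [ 0.001 -0.002  0.003] [ 0.003 -0.    -0.001]
12 [0.5577 0.2031 0.0613] q [0.1336 0.1701 1.7582 0.2201 1.167  0.1809] 0.0 [-0.001 -0.002 -0.026] [ 0.003  0.044 -0.001]
15 [0.5573 0.2003 0.0717] q [0.0951 0.1443 1.7754 0.2768 1.1762 0.1234] 0.0 [-0.004 -0.002 -0.047] [ 0.003  0.078 -0.001]
```

View pics/c15.png

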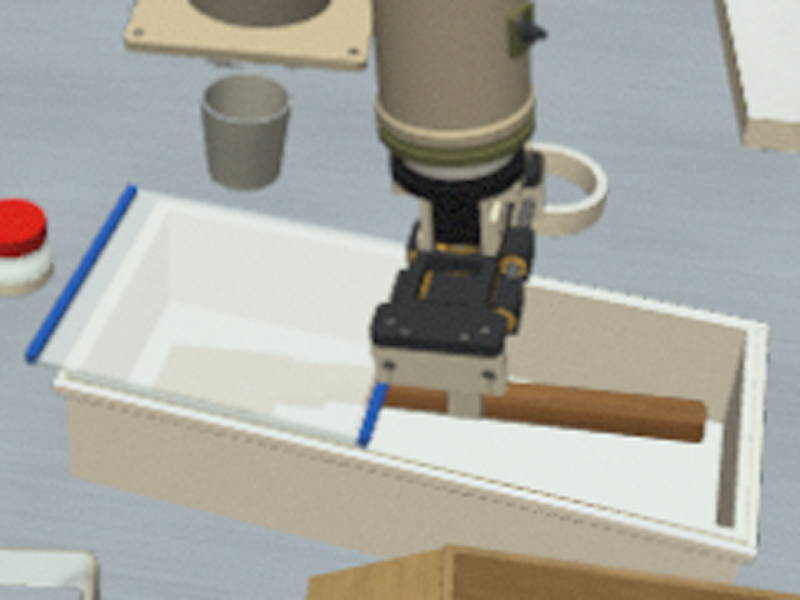

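Emit:
jog_arm(motion=[0, 0, -0.002, -0.013, 0, 0.022, 0, 0, -0.001, -0.002, -0.026, 0, 0.044, 0, 0, -0.004, -0.002, -0.047, 0, 0.078, 0, 0, -0.004, -0.002, -0.047, 0, 0.078, 0, 0, -0.004, -0.002, -0.047, 0, 0.078, 0])

```text
t: 16.65
tool_pos: [0.557, 0.1999, 0.0709]
orientation: [-2.226, -1.95, -0.295]
force: [-0.4, -0.3, -1.9]
opening: 0.0195
```

```bash
python3 snap.py s16 scene;  python3 - <<'E'
from pd import *
s=read_state();print(s["tool_pos"],s["force"],s["orientation"])
R0=R.from_rotvec(s["orientation"]);x=R0.apply([1,0,0]);z=R0.apply([0,0,1]);o=s["tool_pos"]+.0058*z
B=np.array([.5555,.1675,0]);by=np.array([.144,.9896,0]);
for n,k in(("handle",.135),("head",-.205),("deckpos",None)):
    if k is not None:
        P=o+k*x;print(n,P,"bin y",(P-B)@by)
        
k=(-.012-(o-B)@by)/(x@by);print("underside z at deck edge",(o+k*x)[2],"tilt",np.degrees(np.arcsin(x[2])))
k=(.188-(o-B)@by)/(x@by);print("underside z at end wall",(o+k*x)[2])
for dd in(.05,.1,.15,.19): show(s["tool_pos"]+dd*x,R0,s,dd)
c,_=pickle.load(open("s16.pkl","rb"))
cv2.imwrite("pics/c16.png",cv2.resize(c["frame"][200:380,280:520,::-1],(800,600),interpolation=cv2.INTER_CUBIC))
E
```

```text
16.65 [0.0965 0.1402 1.7811 0.2743 1.1698 0.1271] [0.557  0.1999 0.0709] [-2.2256 -1.9501 -0.2951] [-0.3715 -0.2852 -1.9187] 0.01953887053551806
[0.5569 0.2003 0.0708] [-0.2782  0.215  -2.3768] [-2.2248 -1.9506 -0.295 ]
handle [0.5741 0.3311 0.0999] bin y 0.16455431915725346
head [0.5313 0.0053 0.0125] bin y -0.16398421088890777
underside z at deck edge 0.05290207863996381 tilt 14.903194647075932
underside z at end wall 0.10613386823802269
0.05 [0.5631 0.2482 0.0836] q [0.1803 0.1684 1.7244 0.267  1.1764 0.2173] 0.0 [ 0.1  0.  -0. ] [0. 0. 0.]
0.1 [0.5694 0.2961 0.0965] q [0.2589 0.2064 1.6561 0.2578 1.1863 0.3041] 0.0 [ 0.2  0.  -0. ] [0. 0. 0.]
0.15 [0.5757 0.344  0.1094] q [0.3323 0.2534 1.5764 0.2474 1.2002 0.3864] 0.0 [ 0.3  0.  -0. ] [0. 0. 0.]
0.19 [0.5808 0.3823 0.1196] q [0.3871 0.2972 1.5045 0.2385 1.2147 0.4488] 0.0 [ 0.38 -0.    0.  ] [0. 0. 0.]
```

View pics/c16.png

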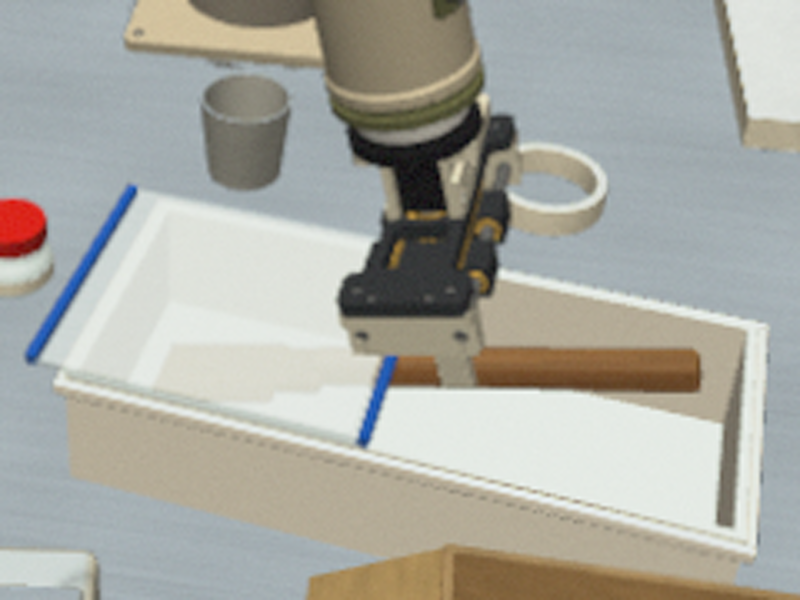

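```bash
python3 - <<'E'
from pd import *
c,s=pickle.load(open("s16.pkl","rb"))
n=np.array([0,0,1])
for P in [(.5741,.3311,.0999),(.5741-.004,.3311,.119)]:
    u=proj(c,P);print(u,(u-[280,200])*800/240)
E
```

```text
[489.5634 315.4812] [698.5446 384.9373]
[491.1926 306.6713] [703.9753 355.5711]
```

Emit:
jog_arm(motion=[0, 0.02, 0, 0, 0, 0, 0, 0, 0.07, 0, 0, 0, 0, 0, 0, 0.12, 0, 0, 0, 0, 0, 0, 0.17, 0, 0, 0, 0, 0, 0, 0.2, 0, 0, 0, 0, 0, 0, 0.2, 0, 0, 0, 0, 0])

```text
t: 17.3
tool_pos: [0.5694, 0.2986, 0.097]
orientation: [-2.222, -1.954, -0.296]
force: [0.7, -1.0, -1.4]
opening: 0.0196
```

```bash
cat > pstat.py <<'E'
from pd import *
s=read_state();print(s["t"],s["tool_pos"],s["force"],s["opening"])
R0=R.from_rotvec(s["orientation"]);x=R0.apply([1,0,0]);z=R0.apply([0,0,1]);o=s["tool_pos"]+.0058*z
B=np.array([.5555,.1675,0]);by=np.array([.144,.9896,0]);
for n,k in(("handle",.135),("head",-.205)):
    P=o+k*x;print(n,P,"bin y",(P-B)@by)
k=(-.012-(o-B)@by)/(x@by);print("underside z at deck edge",(o+k*x)[2],"tilt",np.degrees(np.arcsin(x[2])))
k=(.188-(o-B)@by)/(x@by);print("underside z at end wall",(o+k*x)[2])
E
python3 snap.py s17 scene;python3 pstat.py
```

```text
17.3 [0.263  0.2076 1.6536 0.2576 1.1862 0.3053] [0.5694 0.2986 0.097 ] [-2.2219 -1.954  -0.2959] [ 0.661  -0.9681 -1.4482] 0.01963371339877077
17.35 [0.5691 0.2971 0.0963] [ 0.7629 -1.0252 -1.5436] 0.019467199137930304
handle [0.586  0.428  0.1254] bin y 0.2622094711138113
head [0.544  0.1021 0.0381] bin y -0.06637248643925153
underside z at deck edge 0.05257300823395357 tilt 14.867123230451286
underside z at end wall 0.10567184610691768
```

View pics/s17.png

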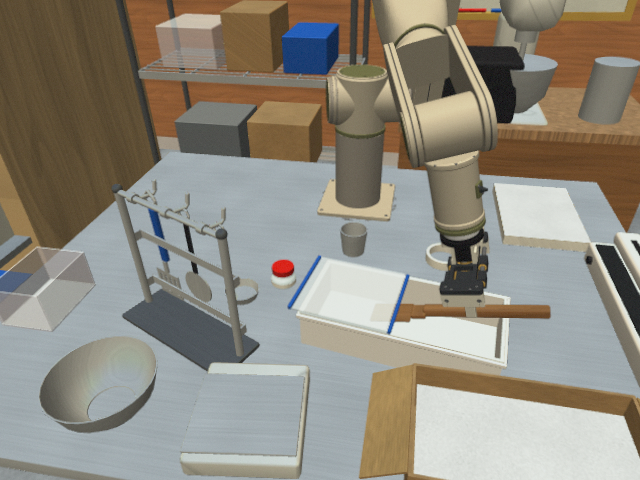

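Emit:
jog_arm(motion=[0, 0.04, 0, 0, 0, 0, 0, 0, 0.09, 0, 0, 0, 0, 0, 0, 0.14, 0, 0, 0, 0, 0, 0, 0.18, 0, 0, 0, 0, 0, 0, 0.18, 0, 0, 0, 0, 0, 0, 0.18, 0, 0, 0, 0, 0])

```text
t: 17.95
tool_pos: [0.58, 0.3824, 0.1185]
orientation: [-2.223, -1.954, -0.292]
force: [0.6, 0.2, -1.1]
opening: 0.0194
```

```bash
python3 snap.py s18 scene;python3 pstat.py; python3 - <<'E'
from pd import *
s=read_state();d=np.array([.129,.9916,0]);P=s["tool_pos"]
show(P+[0,0,.06],Rp(15,d),s);show(P+[-.01,-.03,.2],Rp(5,d),s)
E
```

```text
17.95 [0.3883 0.2983 1.5049 0.2372 1.215  0.4479] [0.58   0.3824 0.1185] [-2.2231 -1.9538 -0.2919] [ 0.5761  0.2045 -1.1012] 0.019437287007773498
18.0 [0.5799 0.382  0.1183] [-0.2838 -0.1288 -1.3707] 0.019248584328237422
handle [0.5969 0.5129 0.1471] bin y 0.34778341675748187
head [0.5546 0.1869 0.0604] bin y 0.019067604841099126
underside z at deck edge 0.052201860861128734 tilt 14.781587822565633
underside z at end wall 0.10498053160896344
 [0.5799 0.382  0.1783] q [0.385  0.252  1.4484 0.2349 1.3169 0.4693] 0.0 [ 0.031  0.    -0.116] [0.002 0.002 0.   ]
 [0.5699 0.352  0.3183] q [0.4351 0.2492 1.1774 0.074  1.6679 0.5734] 0.0 [ 0.042 -0.011 -0.403] [ 0.002 -0.109  0.   ]
```

View pics/s18.png

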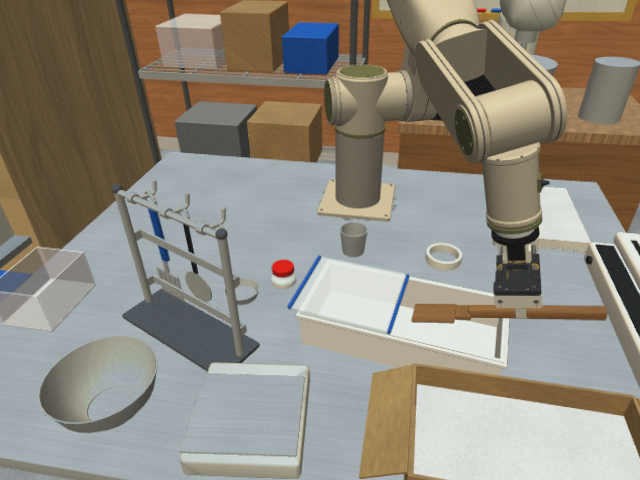

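Emit:
jog_arm(motion=[0, 0.015, 0, -0.058, 0, 0, 0, 0, 0.031, 0, -0.116, 0, 0, 0, 0, 0.05, 0, -0.19, 0, 0, 0, 0, 0.075, 0, -0.28, 0, -0.05, 0, 0, 0.085, 0, -0.36, 0, -0.11, 0, 0, 0.085, 0, -0.4, 0, -0.11, 0, 0, 0.085, 0, -0.4, 0, -0.11, 0, 0, 0.085, 0, -0.4, 0, -0.11, 0])

```text
t: 18.8
tool_pos: [0.5781, 0.3712, 0.3212]
orientation: [-2.32, -2.034, -0.1]
force: [-0.1, -0.3, -3.0]
opening: 0.0194
```

Emit:
jog_arm(motion=[0, 0, 0, 0, 0, 0, 0, 0, 0, 0, 0, 0, 0, 0, 0, 0, 0, 0, 0, 0, 0, 0, 0, 0, 0, 0, 0, 0, 0, 0, 0, 0, 0, 0, 0, 0, 0, 0, 0, 0, 0, 0])

```text
t: 19.4
tool_pos: [0.5781, 0.3713, 0.3212]
orientation: [-2.32, -2.035, -0.101]
force: [-0.9, 0.6, -1.4]
opening: 0.0197
```

```bash
python3 snap.py s19 scene; python3 snap.py w19; python3 pstat.py; python3 -c "
from h import *
c,_=pickle.load(open('s19.pkl','rb'))
print(proj(c,(.5784,.2,.30)))
cv2.imwrite('pics/c19.png',cv2.resize(c['frame'][150:310,90:250,::-1],(600,600),interpolation=cv2.INTER_CUBIC))"
```

```text
19.4 [0.458  0.2971 1.1156 0.0698 1.6797 0.5981] [0.5781 0.3713 0.3212] [-2.3198 -2.0346 -0.1005] [-0.8838  0.5885 -1.4358] 0.0196522328842348
19.45 [0.458  0.2972 1.1155 0.0697 1.6797 0.5982] [0.5781 0.3712 0.3212] [-2.3199 -2.0346 -0.1006] [ 0.485  -0.2106 -1.7107] 0.01921041815907735
19.5 [0.5781 0.3713 0.3213] [-0.2693 -0.2715 -0.9963] 0.019588268340826286
handle [0.5958 0.5051 0.3269] bin y 0.3398970635766247
head [0.5516 0.1692 0.2981] bin y 0.0011458220278521246
underside z at deck edge 0.29700067150243076 tilt 4.862898883768862
underside z at end wall 0.31401751833934344
[431.9449 222.5034]
```

View pics/s19.png

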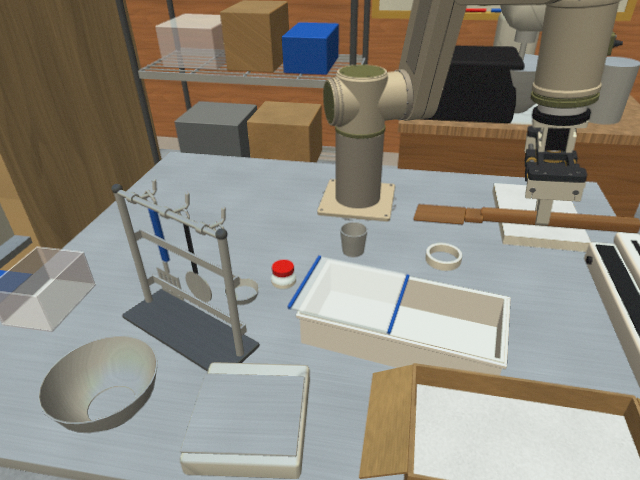

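View pics/c19.png

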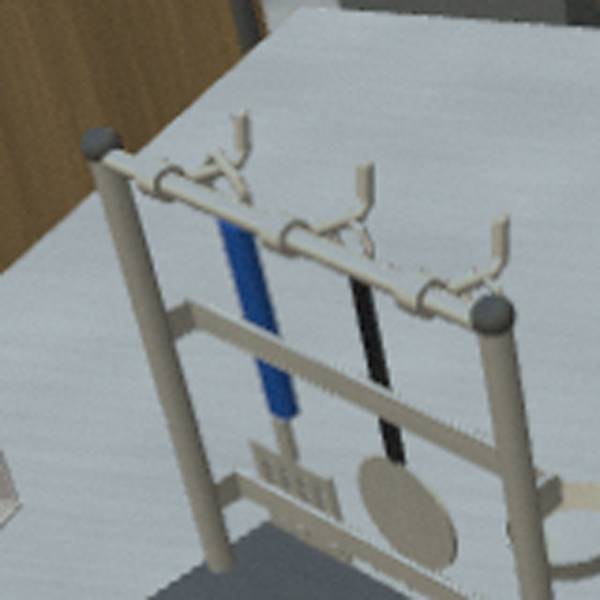

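```bash
python3 -c "
from plant import close_job
print(close_job())"
```

```text
the job is handed in; nothing more can be done
None
```

The job is handed in at about 19.5 s of the 72 s allowed. No verdict was reported; the checks below are my own.

- **Turner:** I gripped it near the eye with the tool leaned 30° and threaded the eye over the free hook's tip. I lowered it until the hook took about 5–6 N, then let go. In the last pictures it hangs straight down, at rest, and the jar looks where it was.
- **Paddle:** I gripped it at its origin and raised it about 8 mm. I then tilted it about 15° handle end first and slid it out along its own axis. By calculation it passed about 11 mm under the deck edge and 20 mm over the end wall. The readings I took while moving it showed no force beyond about its weight.
- **Last checks:** From the arm pose, the paddle's head end is about 0.30 m high and its handle end about 0.33 m. That is more than 20 cm above the rim and well away from the rack. The gripper still holds it, with an opening of 19.5 mm, and it is not moving.

None of these checks failed. Where two measurements could be compared, most agreed within about 1–3 mm. The exception is the hook, where my first rough reading of the tip from the overhead and scene cameras was about 7 mm off the rack's geometry. A wrist picture taken close up settled it before I threaded the eye. I did not directly measure the paddle–bin contact force or the turner's exact angle.

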